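# Set the board stand for inspection and hold it upright

## Task

On the repair bench, press the green circuit board down between the posts of its tilting stand until it is fully home, its black rail flush with the post tops. Then flip the yellow kickstand forward and down over its spring's centre so that it snaps fully down, and only then bring the frame upright and finish while still holding it there: it tips back if let go. Leave the other things on the bench where they are.

Things in the scene. Friction and masses are not known exactly. Their poses are not given: they have to be found in the camera images.
- base: Fixed steel base plate of the board stand, 12 mm thick. Origin on the bench surface right under the frame's hinge; plate from -105 to +135 mm in its x, +-115 mm in its y. Its -x side faces the robot (turned up to 0.25 rad either way). Two grey stops at its back carry the frame while it leans back. Its axes are 'stand x, y, z' below; z is up.
- frame (a joint): Lean of the frame, rad, hinge along stand y. 0 = upright, positive = leaning away from the robot (stand +x); rests on back stops at 0.30. A black box on its back makes it tip back at every lean from 0 to 0.30; pulling it up by the blue bar takes a few N. It can come forward to -0.6, but with the kickstand down its foot meets the base at about -0.03.
- frame_hinge (a point): Middle of the frame's hinge axis, 30 mm above the bench over the base origin. The point turns with the frame: its z axis runs up along the posts. The two aluminium posts (20 mm in x, 14 mm in y) stand at stand y = +-70 mm; their tops are 170 mm from the hinge.
- hold_bar (a point): Middle of the blue round bar (12 mm thick, 71 mm free length along stand y, black collar at its outer end) sticking out right (stand -y) of the right post: 152 mm from the hinge along the posts, 117 mm to the side. The grip for holding the frame: pinch it from above, fingers closing along stand x; it may turn between them.
- board (a joint): How far the green circuit board has slid down between the posts, m: starts 0 to 0.005, fully home at 0.014 (hard stop). Stiff: about 6 N of friction along the posts; stays where it is left. When home, the top of its black press rail is level with the tops of the posts.
- board_top (a point): Centre of the top face of the black press rail (80 mm along stand y, 12 mm thick) on the board's upper edge, midway between the posts; press here, down along the posts. 184 mm from the hinge when the board slide reads 0, 170 mm when home.
- kickstand (a joint): Kickstand angle, rad, axis along stand y. 0 = folded up (leg 0.30 rad forward of the posts); grows as the leg swings forward (to the robot) and down, to 2.49 = fully down at its stop. Starts 0 to 0.12. A spring pulls it back up below 1.0 and, beyond 1.0, snaps it on down by itself (within 2 s). Swinging it takes 2 N or less at the red pin.
- kick_pivot (a point): Kickstand pivot on the outer side of the left post (stand +y): 85 mm from the hinge along the posts, 87 mm to the side; fixed to the frame.
- kick_pin (a point): Middle of the red round pin (10 mm thick, 52 mm long along stand y) that sticks out left (stand +y) near the free end of the yellow leg, 94 mm from the pivot axis and 31 mm to the left of point kick_pivot; the 8 mm thick leg runs at the pin's right end and ends in a 12 mm rubber ball 8 mm beyond the pin.
- magnifier: A bystander, to be left where it is: hand magnifier lying flat: white 76 mm round head (origin under its centre, 14 mm high), black handle towards its -x.
- spare_board: A bystander, to be left where it is: small spare green circuit board lying flat, 110 x 85 mm, up to 16 mm high, origin under its centre.
- solder_spool: A bystander, to be left where it is: metal spool, 54 mm across, 38 mm high, standing, origin under its centre.
- flux_jar: A bystander, to be left where it is: amber jar with a yellow cap, 48 mm across, 50 mm high, origin under its centre.
- screwdriver: A bystander, to be left where it is: green-handled screwdriver lying flat, 170 mm long along its x.
- cup: A bystander, to be left where it is: small blue ceramic cup, 72 mm across, 60 mm high, origin under its centre.
- parts_tray: A bystander, to be left where it is: grey divided tray, 130 x 90 x 30 mm, origin under its centre.

How it is judged:
By the outcome, as a careful person would: the job done as asked, in the order asked, and still so for the second after the job is handed in, while the arm keeps its last pose, push and grip.
It also fails if it takes over 58 s, if anything falls off the work surface, if the arm or the gripper's body presses on something with over 40 N, if the wrist force passes 120 N, or if a joint passes its speed limit or range.

## Robot

A 7-joint arm with a two-finger parallel gripper is mounted at the origin on the work surface. World frame = base frame: x ahead of the robot, y to its left, z up, the work surface at z = 0. Lengths are in m, angles in rad, forces in N, time in s.
With the tool pointing down it reaches from about 0.425 to 0.875 m from the base axis. Payload 8.4 kg.
Tool frame: the origin (TCP) lies between the finger pads; the fingertips stand 11 mm ahead of it and the grasp point (between the pads) lies 8 mm behind it; x points along the fingers, y is the direction in which the jaws open and shut, and the axes are right-handed (so a half turn about x gives the same grasp; the last joint's range is limited). The gripper opens to 85 mm and grips with 20 to 120 N. Pads are 22 mm wide; open, the fingers measure 114 mm over their backs; the gripper's body (76 mm by 85 mm) begins 54 mm behind the grasp point. The pads swing forward as they close: fully open they stand 13 mm farther back than shut.
Start: joints at [1.14, 0.333, 0.04, 1.465, -0.013, 1.343, -0.059], TCP at [0.212, -0.615, 0.216] pointing down, gripper open.
Joint ranges: [-2.58, 2.58], [-0.38, 2.09], [-1.3, 1.39], [0.25, 2.4], [-1.5, 4.64], [0.08, 2.09], [-2.65, 2.65]. Speed limits (rad/s): [2.22, 2.22, 2.79, 2.79, 3.14, 3.14, 3.14].

## Interface

Orientations are given as [roll, pitch, yaw] about the fixed x, y, z axes, in that order (R = Rz(yaw) Ry(pitch) Rx(roll)).
In Python, from cell import read_state, optics, job gives the robot as it stands.
- The arm moves only by the tool drive_tool, never from a script. Its argument "steps" is a list of rows, each a list of 3 entries, a list of its own where there are three numbers: the shift along the tool's x, y, z in cm, then the turn, a rotation vector about the tool's x, y, z in degrees, then the finger opening in cm, from 0 to 8.54. In form: [[[dx, dy, dz], [rx, ry, rz], grip], ...]. A call has 1 to 12 rows; each row is the pose to reach, as a shift and turn from the pose commanded when the call began, along the tool's axes at that moment; what a row does not reach only later rows make up. A row lasts 1/10 s, in which the tool goes at most 50 mm and 8.59 degrees, less where a joint would pass 70% of its speed; a pose out of reach is approached as far as the arm can. A call with a gripper value outside its range is refused whole. The fingers move at their own pace and stop on an object; "squeeze" is the grip in N (left out, the last holds). Time passes only in rows, so rows that repeat a pose let the fingers close. It gives the time, the measured TCP pose, the force and the opening at its end, in the units of the state.
- read_state(): the state, without advancing time (a new reading comes with each control period).
- optics.read_camera(name): name is "scene" or "top"; returns (picture, depth): 384x512x3 uint8, blue, green, red; 384x512 float32, m along the optical axis (not along the pixel's ray), 0 where there is no reading.
- optics.camera_model(name): a dict with "fx", "fy", "cx", "cy" (pixels), "view" (4x4, takes a point from world to camera coordinates). Camera axes: x right, y down, z forward; pixel columns grow to the right and rows downward; lengths in m; the calibration is good to about 2 mm. A picture is of the moment at which its call begins. camera_model takes no time and is no camera call.
- job.close_job(): hands the job in, once; it reports no verdict.
The state is a dict: "time_s": time; "joint_pos": joint angles; "qvel": joint speeds; "joint_efforts": joint torques, N m; "tcp_pos": TCP position; "ee_rot": TCP orientation; "contact_force": force on the tool from outside, world axes, zero at the start; "torque": the same for the moment, N m; "width": finger opening in m.
Only numpy, scipy, OpenCV 4.12 (cv2) and the standard library are available. Lean on these libraries where they do the work, as an engineer would, in place of code of your own. Each camera call takes 0.05 s, during which the arm holds its last target.

## Working session

There is one attempt and no reset: what is moved stays moved. The work goes in short steps, Python scripts to look and compute and a tool call to move; the robot and the scene stay as the last step left them, time stands still between calls to the robot, and variables do not carry over. Pictures are saved under pics/ and viewed, and the job is handed in when it is done.

Besides the shell and the picture viewer there is one more tool, called after "Call:" in YAML: its name, and indented under it one key for each argument. drive_tool: Moves the arm, as the interface text tells. Its arguments: {"type":"object","properties":{"steps":{"type":"array"},"squeeze":{"type":"number"}},"required":["steps"]}

```bash
mkdir -p pics; ls
cat > h.py <<'E'
import numpy as np, cv2
from cell import read_state, optics, job
from scipy.spatial.transform import Rotation as R
def shot(name, tag):
    im,d=optics.read_camera(name); cv2.imwrite(f'pics/{tag}.png',im); np.savez(f'pics/{tag}.npz',im=im,d=d); return im,d
def world(name,u,v,z):
    m=optics.camera_model(name); V=np.array(m['view']); u,v,z=map(np.asarray,(u,v,z))
    p=np.stack([(u-m['cx'])/m['fx']*z,(v-m['cy'])/m['fy']*z,z],-1)
    return (p-V[:3,3])@V[:3,:3]
def pix(name,P):
    m=optics.camera_model(name); V=np.array(m['view']); p=np.atleast_2d(P)@V[:3,:3].T+V[:3,3]
    return np.c_[p[:,0]/p[:,2]*m['fx']+m['cx'],p[:,1]/p[:,2]*m['fy']+m['cy']]
E
python3 - <<'E'
from h import *
print(read_state())
for n in('scene','top'):
    shot(n,n+'0'); m=optics.camera_model(n); V=np.array(m['view']); print(n,m['fx'],-V[:3,:3].T@V[:3,3],V[2,:3])
E
```

```text
pics
{'time_s': 0.0, 'joint_pos': array([ 1.13975951,  0.33388643,  0.03985724,  1.46627924, -0.01341372,
        1.34328547, -0.05848593]), 'qvel': array([ 1.21766196e-03,  9.88315911e-04, -1.06207204e-03, -2.90792186e-05,
        2.11946860e-04,  2.32672088e-03,  1.48886660e-03]), 'joint_efforts': array([-1.28757394e-03, -6.58553195e+01,  1.36483278e+00, -4.05560553e+01,
        1.68124790e-02,  1.25989024e-02, -8.30776889e-05]), 'tcp_pos': array([ 0.21158683, -0.61409132,  0.21523296]), 'ee_rot': array([-1.51506065,  1.56920363,  1.95837811]), 'contact_force': array([0.67825152, 0.81358017, 0.44239457]), 'torque': array([-0.01870363,  0.02198829, -0.02914324]), 'width': 0.0851252368177723}
scene 363.7386236851789 [1.40304119 0.31398446 0.81080528] [-0.76902833 -0.2517877  -0.58753586]
top 491.9226701925385 [0.25273443 0.070468   1.52603866] [ 0.21816617 -0.0264449  -0.97555327]
```

View pics/scene0.png

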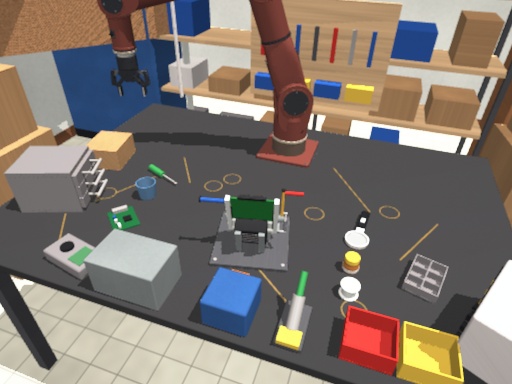

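View pics/top0.png

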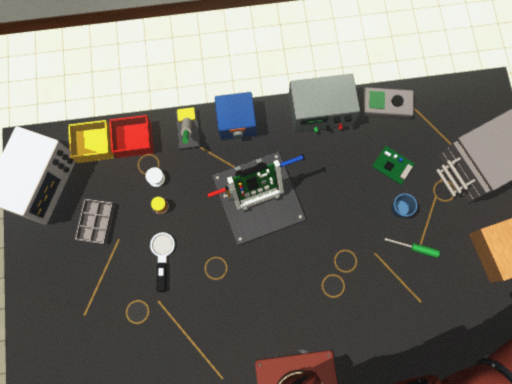

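The scene view shows the stand at about (250,225), with the blue bar at (212,200), the red pin at (293,194) and the robot behind it. The top view shows the base plate around (258,205), the red pin at (217,192) and the blue bar at (292,160). I'll measure next.

Run:
```python
from h import *
for n,b in(('scene',(190,170,320,270)),('top',(195,140,320,250))):
    f=np.load(f'pics/{n}0.npz'); im,d=f['im'],f['d']
    hsv=cv2.cvtColor(im,cv2.COLOR_BGR2HSV); x0,y0,x1,y1=b
    roi=np.zeros(d.shape,bool); roi[y0:y1,x0:x1]=1
    h,s,v=[hsv[...,i].astype(int) for i in range(3)]
    for c,mk in (('red',((h<6)|(h>174))&(s>150)&(v>80)),('blue',(h>105)&(h<125)&(s>150)&(v>80)),('yel',(h>15)&(h<30)&(s>150)&(v>90)),('green',(h>50)&(h<80)&(s>120))):
        mk=mk&roi&(d>0); vv,uu=np.nonzero(mk)
        if len(uu)<8: print(n,c,len(uu)); continue
        P=world(n,uu,vv,d[mk]); 
        c0=np.median(P,0); ev=np.linalg.svd(P-c0,full_matrices=False)[2][0]; t=(P-c0)@ev
        print(n,c,len(uu),'med',c0.round(3),'dir',ev.round(2),'ends',(c0+ev*np.percentile(t,3)).round(3),(c0+ev*np.percentile(t,97)).round(3),'pix',np.median(uu),np.median(vv))
    # base plate top: z~12mm
    uu,vv=np.meshgrid(np.arange(x0,x1),np.arange(y0,y1)); P=world(n,uu,vv,d[y0:y1,x0:x1])
    m=(abs(P[...,2]-.012)<.005)
    print(n,'plate',m.sum(),cv2.minAreaRect((P[m][:,:2]*1000).astype(np.float32)))
    cv2.imwrite(f'pics/{n}0z.png',cv2.resize(im[y0:y1,x0:x1],None,fx=6,fy=6,interpolation=2)[:600,:800])
```

```text
scene red 72 med [0.588 0.155 0.208] dir [-0.78 -0.14 -0.61] ends [0.592 0.156 0.211] [ 0.32   0.107 -0.001] pix 294.0 193.0
scene blue 109 med [ 0.663 -0.057  0.178] dir [-0.81 -0.49  0.32] ends [0.826 0.041 0.113] [ 0.651 -0.064  0.183] pix 213.0 200.0
scene yel 54 med [0.597 0.131 0.166] dir [0.74 0.18 0.64] ends [0.509 0.109 0.09 ] [0.615 0.135 0.181] pix 282.0 203.5
scene green 793 med [0.625 0.048 0.146] dir [ 0.22 -0.97 -0.02] ends [0.612 0.103 0.147] [ 0.637 -0.008  0.145] pix 252.0 209.0
scene plate 2407 ((604.7402954101562, 44.29810333251953), (241.48672485351562, 229.8264617919922), 13.149967193603516)
top red 83 med [0.588 0.158 0.208] dir [-0.21 -0.03  0.98] ends [ 0.633  0.163 -0.   ] [0.586 0.157 0.214] pix 217.0 192.0
top blue 98 med [ 0.657 -0.065  0.179] dir [ 0.38 -0.88 -0.28] ends [ 0.641 -0.027  0.191] [ 0.671 -0.096  0.169] pix 291.5 160.0
top yel 21 med [0.609 0.126 0.173] dir [-0.64 -0.29  0.71] ends [ 0.774  0.2   -0.012] [0.596 0.12  0.188] pix 229.0 184.0
top green 368 med [0.625 0.041 0.151] dir [ 0.12 -0.94 -0.32] ends [0.617 0.104 0.172] [ 0.632 -0.021  0.13 ] pix 257.0 179.0
top plate 3010 ((616.112060546875, 44.07969665527344), (399.6121826171875, 355.0580139160156), 82.67057037353516)
```

View pics/scene0z.png

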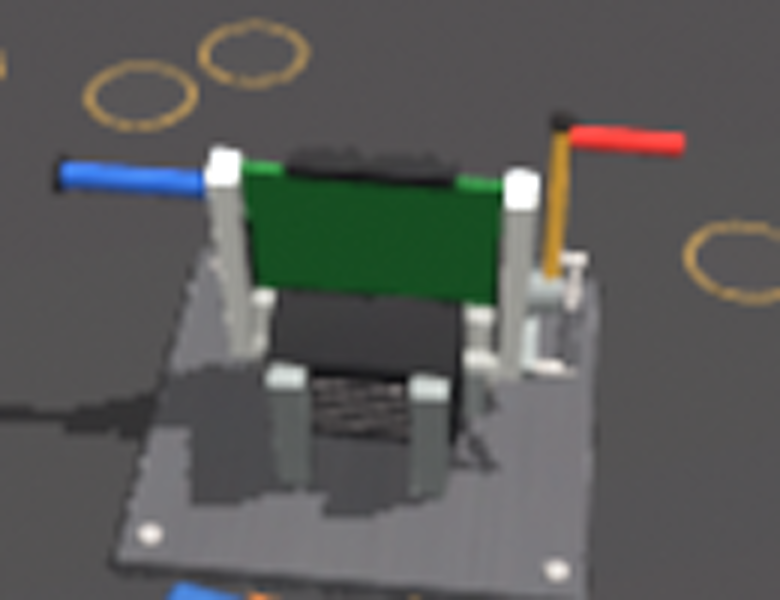

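View pics/top0z.png

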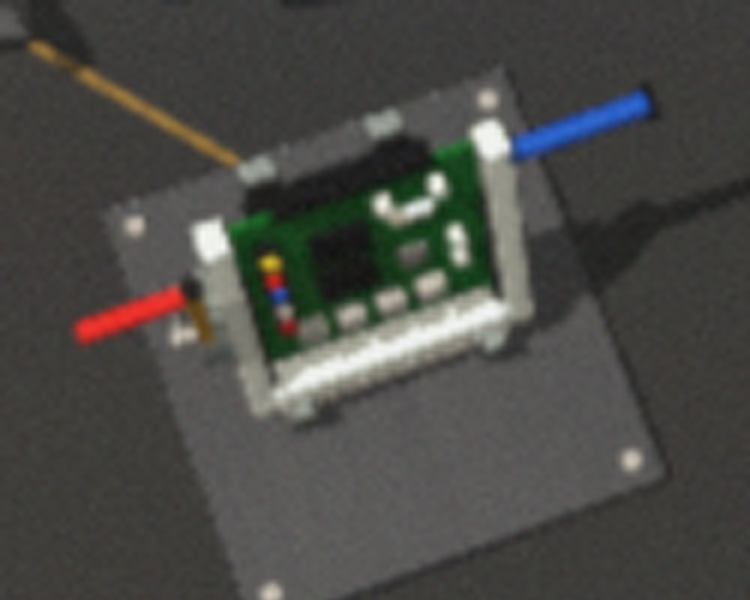

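```bash
cat >> h.py <<'E'
YAW=0.2295; O=np.array([0.590,0.041,0.])
def st2w(p,O=None,yaw=None):
    O=globals()['O'] if O is None else O
    yaw=YAW if yaw is None else yaw
    return R.from_euler('z',yaw).apply(np.atleast_2d(p))+O
def fr(a,x,y,s): # frame point: x fwd(stand+x) offset, y, s along posts
    return [s*np.sin(a)+x*np.cos(a),y,.03+s*np.cos(a)-x*np.sin(a)]
def pin(a,k,y=118,r=.094):
    t=a-.30-k; b=fr(a,0,y/1000,.085); return [b[0]+r*np.sin(t),b[1],b[2]+r*np.cos(t)]
def ov(n,f,pts,out,b,s=6):
    im=np.load(f)['im']; x0,y0,x1,y1=b
    z=cv2.resize(im[y0:y1,x0:x1],None,fx=s,fy=s,interpolation=2)
    for (u,v),c in zip(pix(n,st2w([p for p,_ in pts])),[c for _,c in pts]): cv2.circle(z,(int((u+.5-x0)*s),int((v+.5-y0)*s)),3,c,-1)
    cv2.imwrite(out,z[:600,:800])
E
python3 - <<'E'
from h import *
def rayz(n,u,v,z):
    a=world(n,u,v,1.); b=world(n,u,v,2.); return a+(b-a)*((z-a[...,2:])/(b-a)[...,2:])
a=.3
for n in('scene','top'):
    f=np.load(f'pics/{n}0.npz');im,d=f['im'],f['d'];hsv=cv2.cvtColor(im,cv2.COLOR_BGR2HSV).astype(int)
    H,S,V=hsv[...,0],hsv[...,1],hsv[...,2]
    for c,mk,z in(('pin',((H<6)|(H>174))&(S>140)&(V>70),pin(a,.06)[2]),('bar',(H>105)&(H<125)&(S>140)&(V>70),fr(a,0,0,.152)[2])):
        k,l,stt,cen=cv2.connectedComponentsWithStats(mk.astype(np.uint8))
        uv0=pix(n,st2w(pin(a,.06,120) if c=='pin' else fr(a,0,-.117,.152)))[0]
        i=1+np.argmin(np.linalg.norm(cen[1:]-uv0,axis=1)); w=rayz(n,cen[i][0],cen[i][1],z)
        print(n,c,stt[i],cen[i].round(1),uv0.round(1),'world',w.round(4),'stand',(R.from_euler('z',-YAW).apply(w-O)).round(4))
pts=[(fr(a,0,.07,.17),(0,0,255)),(fr(a,0,-.07,.17),(0,0,255)),(fr(a,0,-.117,.152),(0,255,255)),(pin(a,0),(0,255,0)),(pin(a,.12),(255,255,0)),(fr(a,0,0,.184),(0,0,255)),(fr(a,0,0,.17),(255,0,255)),([-.105,-.115,.012],(0,255,0)),([.135,-.115,.012],(0,255,0)),([.135,.115,.012],(0,255,0)),([-.105,.115,.012],(0,255,0))]
ov('scene','pics/scene0.npz',pts,'pics/so.png',(190,170,320,270));ov('top','pics/top0.npz',pts,'pics/to.png',(195,140,320,250))
E
```

```text
scene pin [285 191  19   5  74] [294.  192.9] [295.5 192.3] world [0.5861 0.1589 0.205 ] stand [0.0231 0.1157 0.205 ]
scene bar [200 197  24   6  96] [211.5 199.4] [211.4 199.7] world [ 0.659  -0.063   0.1752] stand [ 0.0436 -0.1169  0.1752]
top pin [207 188  19  10  83] [216.1 192.1] [214.8 194. ] world [0.5866 0.1583 0.205 ] stand [0.0233 0.115  0.205 ]
top bar [281 155  23  12 105] [292.  160.3] [290.9 160. ] world [ 0.659  -0.0657  0.1752] stand [ 0.0429 -0.1196  0.1752]
```

View pics/so.png

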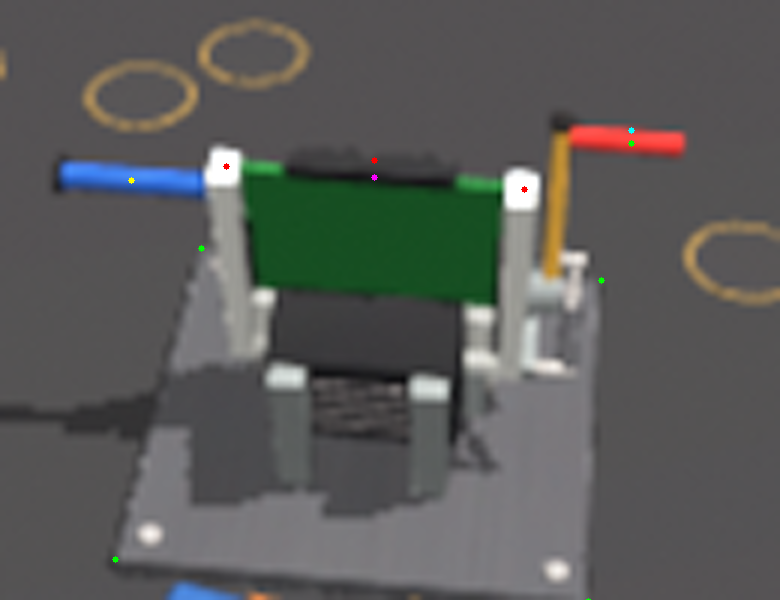

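View pics/to.png

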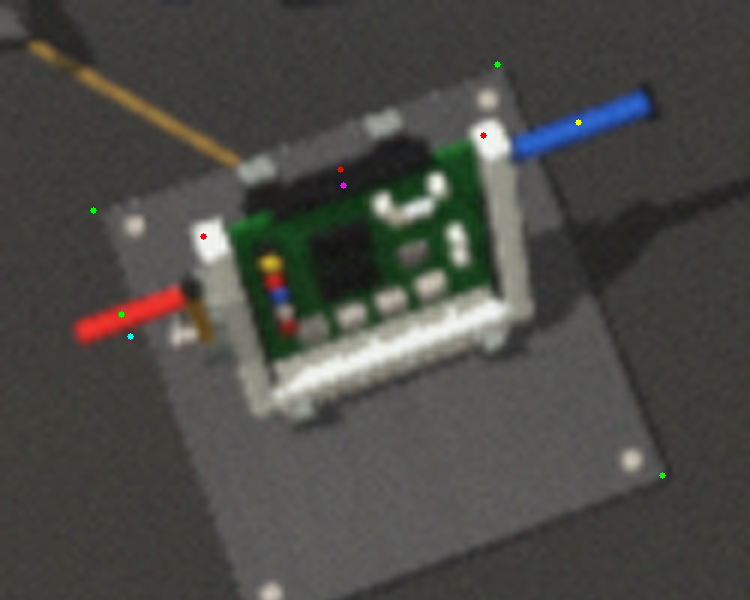

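The scene overlay fits. The top view shows about a 2 mm shift, so I set O ≈ (0.590, 0.0395). The kickstand starts near 0.02.

```bash
sed -i 's/O=np.array(\[0.590,0.041/O=np.array([0.590,0.0395/' h.py
cat >> h.py <<'E'
def toolR(tilt,sgn): # tilt: lean of tool (0 vertical); x=-post dir
    x=np.array([-np.sin(tilt),0,-np.cos(tilt)]); y=sgn*np.array([np.cos(tilt),0,-np.sin(tilt)])
    return R.from_euler('z',YAW)*R.from_matrix(np.c_[x,y,np.cross(x,y)])
def cur():
    s=read_state(); return s,s['tcp_pos'],R.from_euler('xyz',s['ee_rot'])
def goto(pst,tilt,sgn=None,ahead=0.): # pst: stand coords for point `ahead` m ahead of TCP
    s,p,Rc=cur()
    sg=sgn
    if sg is None: sg=min((1,-1),key=lambda q:(Rc.inv()*toolR(tilt,q)).magnitude())
    Rt=toolR(tilt,sg); pw=st2w(pst)[0]-ahead*Rt.as_matrix()[:,0]
    d=Rc.inv().apply(pw-p)*100; rv=np.degrees((Rc.inv()*Rt).as_rotvec())
    print('sgn',sg,'tcp target',pw.round(4),'shift cm',d.round(2),'rot deg',rv.round(2)); return d,rv
E
python3 - <<'E'
from h import *
s,p,Rc=cur(); print(Rc.as_matrix().round(2))
for q in(1,-1): print(np.degrees((Rc.inv()*toolR(0,q)).as_rotvec()).round(1))
goto(fr(.3,0,0,.25),.3,ahead=.011)
for n in('top',):
    d=np.load('pics/top0.npz')['d']; v,u=np.mgrid[0:384,0:512]; P=world('top',u,v,d)
    for (x0,y0,x1,y1) in((440,140,512,220),(470,215,512,290),(380,140,420,190),(290,70,360,130),(385,190,425,220)):
        q=P[y0:y1,x0:x1]; q=q[q[...,2]>.04]; print((x0,y0), q.min(0).round(2) if len(q) else '',q.max(0).round(2) if len(q) else '')
E
```

```text
[[-0.    0.33 -0.95]
 [ 0.   -0.95 -0.33]
 [-1.   -0.    0.  ]]
[-84.1  -0.1   0.1]
[95.9  0.1  0.1]
sgn 1 tcp target [0.6651 0.057  0.2793] shift cm [ -6.34 -48.7  -64.74] rot deg [-83.45 -12.67 -13.91]
(440, 140) [ 0.25 -0.71  0.04] [0.67 0.07 1.53]
(470, 215) [ 0.25 -0.69  0.04] [0.42 0.07 1.53]
(380, 140) [0.25 0.07 1.53] [0.25 0.07 1.53]
(290, 70) [ 0.25 -0.3   0.04] [0.94 0.07 1.53]
(385, 190) [ 0.25 -0.43  0.04] [0.55 0.07 1.53]
```

Call:
drive_tool:
  steps:
    - [[-5,0,0],[0,0,0],0]
    - [[-10,0,0],[0,0,0],0]
    - [[-14,0,0],[0,0,0],0]
    - [[-14,-3,-4],[-8,0,0],0]
    - [[-14,-6,-8],[-16,0,0],0]
    - [[-14,-9,-12],[-24,0,0],0]
    - [[-14,-12,-16],[-32,0,0],0]
    - [[-14,-15,-20],[-40,0,0],0]
    - [[-14,-18,-24],[-48,0,0],0]
    - [[-14,-21,-28],[-56,0,0],0]
    - [[-14,-24,-32],[-64,0,0],0]
    - [[-14,-27,-36],[-72,0,0],0]
  squeeze: 60

```text
time_s: 1.3
tcp_pos: [0.4647, -0.2401, 0.356]
ee_rot: [-1.136, 1.571, -2.683]
contact_force: [2.2, -0.4, -0.1]
width: -0.0
```

Run:
```python
from h import *
s,p,Rc=cur(); print(s['time_s'],p,s['joint_pos'].round(2),s['width'])
goto(fr(.3,0,0,.26),.3,ahead=.011)
```

```text
1.3 [ 0.46472812 -0.24008019  0.35600744] [ 0.74  0.06 -0.36  1.52  0.02  1.57  0.4 ] -4.269357556012579e-06
sgn 1 tcp target [0.668  0.0577 0.2889] shift cm [  6.7   21.01 -29.3 ] rot deg [-11.73  -1.77 -17.12]
```

Call:
drive_tool:
  steps:
    - [[0,3,-4],[-2,0,-2],0]
    - [[0,6,-8],[-4,-1,-4],0]
    - [[0,9,-12],[-6,-1,-6],0]
    - [[0,12,-17],[-8,-1.5,-8],0]
    - [[0,15,-21],[-10,-1.8,-12],0]
    - [[1,18,-25],[-11.7,-1.8,-15],0]
    - [[2,21,-29.3],[-11.7,-1.8,-17.1],0]
    - [[4,21,-29.3],[-11.7,-1.8,-17.1],0]
    - [[6.7,21,-29.3],[-11.7,-1.8,-17.1],0]
    - [[6.7,21,-29.3],[-11.7,-1.8,-17.1],0]
    - [[6.7,21,-29.3],[-11.7,-1.8,-17.1],0]

```text
time_s: 2.4
tcp_pos: [0.6687, 0.0539, 0.2894]
ee_rot: [-1.568, 1.27, -2.916]
contact_force: [1.2, -0.7, 0.9]
width: 0.0002
```

Run:
```python
from h import *
s,p,Rc=cur(); print(s['time_s'],p,s['joint_pos'].round(2),s['contact_force'])
goto(fr(.3,0,0,.19),.3,ahead=.011)
im,d=shot('scene','s1'); cv2.imwrite('pics/s1z.png',cv2.resize(im[110:270,180:340],None,fx=3.7,fy=3.7,interpolation=2))
```

```text
2.4 [0.66868606 0.05394671 0.28939288] [ 0.12  0.66 -0.55  0.93  0.3   1.92 -0.1 ] [ 1.22087244 -0.7466737   0.91436553]
sgn 1 tcp target [0.6478 0.053  0.222 ] shift cm [ 7.04  0.03 -0.38] rot deg [-0.38 -0.07  0.04]
```

View pics/s1z.png

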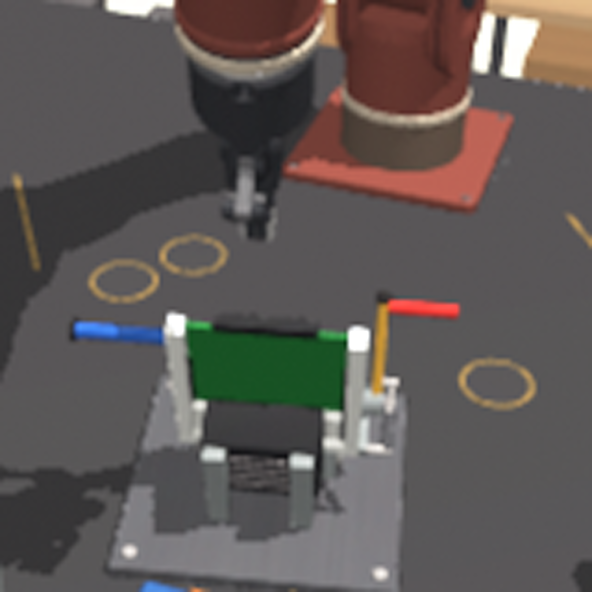

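The fingertip is centred above the rail, at about (258,235) in the crop, with the rail at (265,325). I'll descend along the posts.

Call:
drive_tool:
  steps:
    - [[2,0,-0.4],[0,0,0],0]
    - [[4,0,-0.4],[0,0,0],0]
    - [[5.5,0,-0.4],[0,0,0],0]
    - [[6.2,0,-0.4],[0,0,0],0]
    - [[6.2,0,-0.4],[0,0,0],0]

```text
time_s: 2.95
tcp_pos: [0.6502, 0.0537, 0.2309]
ee_rot: [-1.567, 1.272, -2.915]
contact_force: [-0.2, -0.1, -0.3]
width: -0.0001
```

Run:
```python
from h import *
s,p,Rc=cur(); print(s['time_s'],p,s['joint_pos'].round(2),s['contact_force'])
goto(fr(.3,0,0,.17),.3,ahead=.011)
im,d=shot('scene','s2'); cv2.imwrite('pics/s2z.png',cv2.resize(im[170:250,200:300],None,fx=6,fy=6,interpolation=2))
```

```text
2.95 [0.65019119 0.05369323 0.2309134 ] [ 0.16  0.63 -0.56  1.1   0.29  1.79 -0.12] [-0.15006092 -0.08927696 -0.30360576]
sgn 1 tcp target [0.6421 0.0517 0.2029] shift cm [2.92 0.03 0.02] rot deg [-0.41 -0.05 -0.07]
```

View pics/s2z.png

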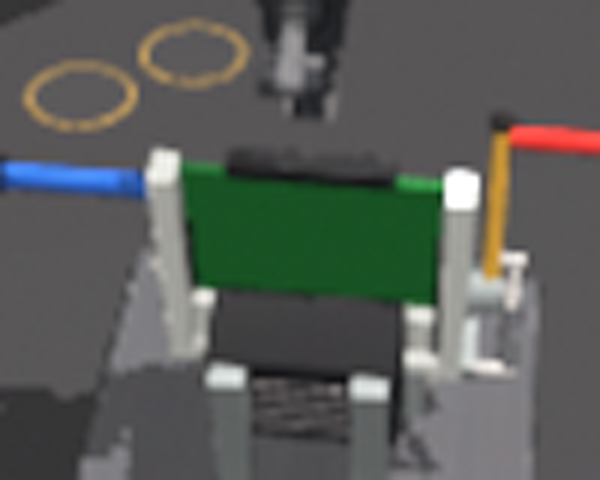

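Call:
drive_tool:
  steps:
    - [[1,0,0],[0,0,0],0]
    - [[1.6,0,0],[0,0,0],0]
    - [[2.0,0,0],[0,0,0],0]
    - [[2.4,0,0],[0,0,0],0]
    - [[2.4,0,0],[0,0,0],0]

```text
time_s: 3.5
tcp_pos: [0.643, 0.0528, 0.2064]
ee_rot: [-1.569, 1.27, -2.916]
contact_force: [-0.0, 0.1, -0.5]
width: -0.0002
```

Run:
```python
from h import *
s,p,Rc=cur(); print(s['time_s'],p,Rc.inv().apply(s['contact_force']))
goto(fr(.3,0,0,.17),.3,ahead=.011)
```

```text
3.5 [0.64300791 0.05280176 0.20639837] [ 0.48051953  0.1545468  -0.05315995]
sgn 1 tcp target [0.6421 0.0517 0.2029] shift cm [ 0.37 -0.01  0.09] rot deg [-0.34 -0.07  0.03]
```

Run:
```python
from h import *
im,d=shot('scene','s3'); cv2.imwrite('pics/s3z.png',cv2.resize(im[170:250,200:300],None,fx=6,fy=6,interpolation=2))
```

```text
(no output)
```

View pics/s3z.png

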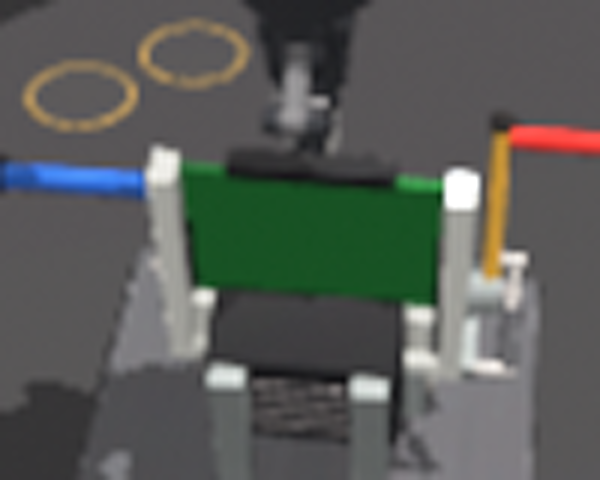

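Call:
drive_tool:
  steps:
    - [[0.2,0,0],[0,0,0],0]
    - [[0.2,0,0],[0,0,0],0]

```text
time_s: 3.75
tcp_pos: [0.6427, 0.0528, 0.205]
ee_rot: [-1.569, 1.271, -2.917]
contact_force: [0.3, 0.2, 0.2]
width: 0.0002
```

Run:
```python
from h import *
for n,t,us,vs in(('scene','scene0',range(240,264,4),range(192,203)),('top','top0',range(245,262,4),range(162,180)),('scene','s3',range(248,258,1),range(183,203))):
    d=np.load(f'pics/{t}.npz')['d']; im=np.load(f'pics/{t}.npz')['im']
    u,v=np.meshgrid(list(us),list(vs)); P=world(n,u,v,d[v,u]); S=R.from_euler('z',-YAW).apply((P-O).reshape(-1,3)).reshape(P.shape)
    S=S-[0,0,.03]; a=.3; s=S[...,0]*np.sin(a)+S[...,2]*np.cos(a); x=S[...,0]*np.cos(a)-S[...,2]*np.sin(a)
    j=u.shape[1]//2
    for jj in ((j,) if t!='s3' else (2,4,6,8)):
        print(t,'u',u[0,jj],'y',S[0,jj,1].round(3))
        for i in range(len(v)): print(v[i,jj],'x',(1000*x[i,jj]).round(0),'s',(1000*s[i,jj]).round(0),im[v[i,jj],u[i,jj]],end=' | ')
        print()
```

```text
scene0 u 252 y -0.028
192 x -223.0 s -99.0 [83 81 85] | 193 x -217.0 s -97.0 [84 82 85] | 194 x -213.0 s -98.0 [83 82 84] | 195 x -6.0 s 181.0 [80 79 81] | 196 x -4.0 s 179.0 [70 70 71] | 197 x 0.0 s 180.0 [64 64 64] | 198 x 3.0 s 179.0 [53 52 52] | 199 x 4.0 s 176.0 [32 30 31] | 200 x -0.0 s 165.0 [26 44 21] | 201 x -1.0 s 159.0 [31 69 21] | 202 x -1.0 s 155.0 [34 78 23] | 
top0 u 253 y -0.026
162 x 123.0 s 25.0 [86 88 89] | 163 x 122.0 s 21.0 [87 87 86] | 164 x 116.0 s 24.0 [87 89 89] | 165 x 117.0 s 17.0 [86 86 88] | 166 x 59.0 s 101.0 [66 65 65] | 167 x 3.0 s 180.0 [44 41 42] | 168 x -1.0 s 183.0 [31 30 30] | 169 x -4.0 s 181.0 [29 31 30] | 170 x -7.0 s 182.0 [31 30 31] | 171 x -7.0 s 178.0 [30 32 30] | 172 x -5.0 s 170.0 [22 34 19] | 173 x -1.0 s 158.0 [23 49 22] | 174 x -0.0 s 151.0 [21 52 21] | 175 x -2.0 s 150.0 [26 55 22] | 176 x -2.0 s 144.0 [26 50 23] | 177 x -8.0 s 148.0 [29 36 27] | 178 x -10.0 s 147.0 [27 26 27] | 179 x -7.0 s 136.0 [25 23 25] | 
s3 u 250 y 0.004
183 x 46.0 s 301.0 [142 141 143] | 184 x 47.0 s 299.0 [139 137 139] | 185 x 49.0 s 298.0 [135 134 135] | 186
[... 1831 characters left out ...]
3] | 202 x -1.0 s 156.0 [35 81 23] | 
s3 u 256 y 0.015
183 x 15.0 s 264.0 [38 35 34] | 184 x 10.0 s 253.0 [54 53 53] | 185 x 10.0 s 249.0 [68 66 67] | 186 x 12.0 s 247.0 [66 63 64] | 187 x 11.0 s 242.0 [69 67 69] | 188 x 6.0 s 230.0 [91 91 93] | 189 x 25.0 s 251.0 [103 102 104] | 190 x 4.0 s 219.0 [97 96 98] | 191 x 6.0 s 217.0 [105 105 107] | 192 x 6.0 s 212.0 [111 112 114] | 193 x 5.0 s 207.0 [107 108 110] | 194 x 6.0 s 204.0 [100 100 102] | 195 x -7.0 s 181.0 [85 83 85] | 196 x -2.0 s 183.0 [72 70 72] | 197 x -2.0 s 179.0 [68 67 68] | 198 x 2.0 s 180.0 [67 65 66] | 199 x 5.0 s 179.0 [50 47 48] | 200 x 4.0 s 172.0 [27 32 24] | 201 x -0.0 s 162.0 [32 65 23] | 202 x -2.0 s 155.0 [36 82 24] |
```

Run:
```python
from h import *
s,p,Rc=cur(); X=Rc.as_matrix()
im,d=shot('top','t4'); im2,d2=shot('scene','s4')
for n,i,b in(('scene',im2,(215,140,295,215)),('top',im,(215,120,315,195))):
    x0,y0,x1,y1=b; z=cv2.resize(i[y0:y1,x0:x1],None,fx=8,fy=8,interpolation=2)
    for q,c in((p,(0,0,255)),(p+.011*X[:,0],(0,255,0)),(p+.011*X[:,0]+.011*X[:,2],(255,255,0)),(p+.011*X[:,0]-.011*X[:,2],(255,255,0)),(p-.03*X[:,0],(255,0,255))):
        u,v=pix(n,q)[0]; cv2.circle(z,(int((u+.5-x0)*8),int((v+.5-y0)*8)),4,c,-1)
    cv2.imwrite(f'pics/{n}4o.png',z)
print(s['width'],s['contact_force'])
```

```text
0.00022779444051356879 [0.33466891 0.18664025 0.20890761]
```

View pics/scene4o.png

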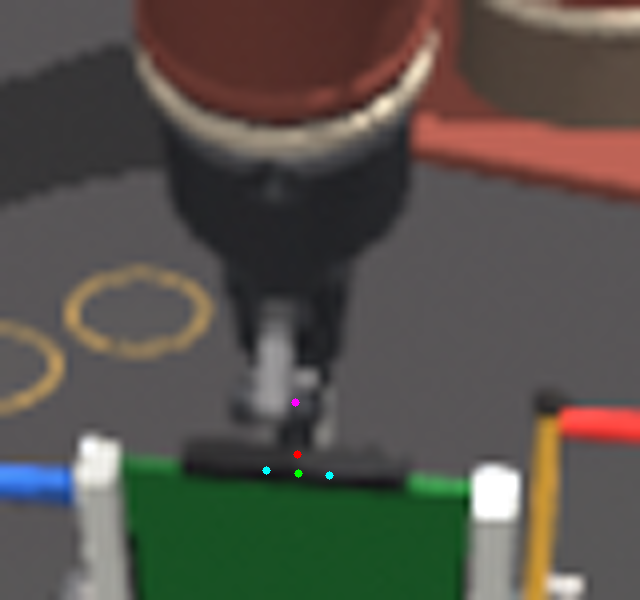

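View pics/top4o.png

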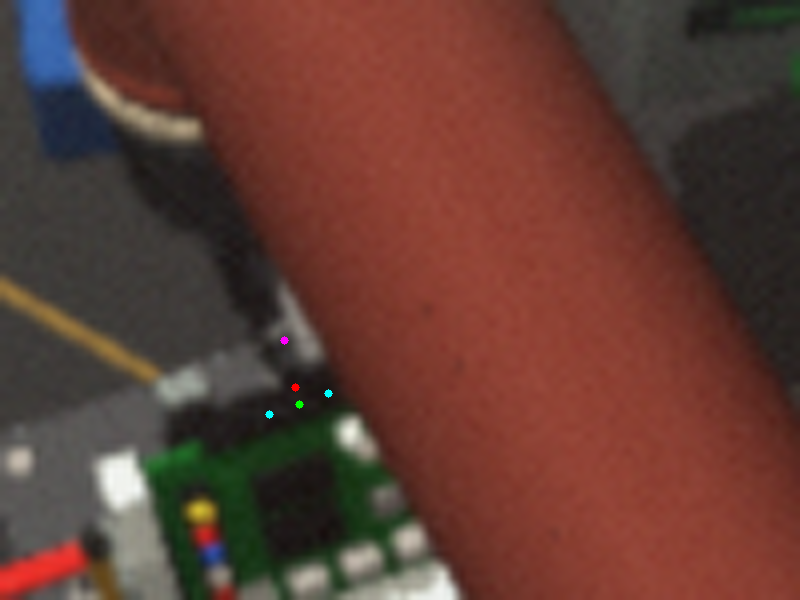

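Call:
drive_tool:
  steps:
    - [[0.3,0,0],[0,0,0],0]
    - [[0.6,0,0],[0,0,0],0]
    - [[0.6,0,0],[0,0,0],0]

```text
time_s: 4.15
tcp_pos: [0.6407, 0.0523, 0.1988]
ee_rot: [-1.569, 1.27, -2.916]
contact_force: [-0.3, -1.1, -0.3]
width: 0.0
```

```bash
cat >> h.py <<'E'
def look(tag,b=(215,140,295,215),n='scene',s=8):
    im,d=shot(n,tag); x0,y0,x1,y1=b; cv2.imwrite(f'pics/{tag}z.png',cv2.resize(im[y0:y1,x0:x1],None,fx=s,fy=s,interpolation=2)); return im,d
E
python3 - <<'E'
from h import *
im,d=look('s5')
for u in (247,250,253,256):
    v=np.arange(186,203); P=world('scene',np.full(len(v),u),v,d[v,u]); S=R.from_euler('z',-YAW).apply(P-O)-[0,0,.03]
    print(u,[(int(v[i]),*(1000*np.array([S[i,0]*np.cos(.3)-S[i,2]*np.sin(.3),S[i,1],S[i,0]*np.sin(.3)+S[i,2]*np.cos(.3)])).round(0).astype(int)) for i in range(len(v))])
E
```

```text
247 [(186, np.int64(15), np.int64(-8), np.int64(248)), (187, np.int64(42), np.int64(-4), np.int64(279)), (188, np.int64(44), np.int64(-4), np.int64(278)), (189, np.int64(51), np.int64(-3), np.int64(283)), (190, np.int64(57), np.int64(-2), np.int64(287)), (191, np.int64(58), np.int64(-2), np.int64(284)), (192, np.int64(60), np.int64(-2), np.int64(283)), (193, np.int64(59), np.int64(-2), np.int64(277)), (194, np.int64(-209), np.int64(-45), np.int64(-96)), (195, np.int64(-6), np.int64(-13), np.int64(179)), (196, np.int64(-2), np.int64(-12), np.int64(181)), (197, np.int64(2), np.int64(-12), np.int64(181)), (198, np.int64(4), np.int64(-12), np.int64(179)), (199, np.int64(3), np.int64(-12), np.int64(173)), (200, np.int64(1), np.int64(-13), np.int64(165)), (201, np.int64(-1), np.int64(-13), np.int64(158)), (202, np.int64(1), np.int64(-13), np.int64(155))]
250 [(186, np.int64(48), np.int64(4), np.int64(293)), (187, np.int64(50), np.int64(5), np.int64(291)), (188, np.int64(50), np.int64(5), np.int64(288)), (189, np.int64(54), np.int64(5), np.int64(288)), (190, np.int64(54), np.int64(5), np.in
[... 1589 characters left out ...]
4(239)), (189, np.int64(11), np.int64(15), np.int64(234)), (190, np.int64(6), np.int64(14), np.int64(221)), (191, np.int64(26), np.int64(16), np.int64(244)), (192, np.int64(26), np.int64(16), np.int64(240)), (193, np.int64(6), np.int64(14), np.int64(209)), (194, np.int64(6), np.int64(14), np.int64(203)), (195, np.int64(7), np.int64(14), np.int64(201)), (196, np.int64(-3), np.int64(13), np.int64(182)), (197, np.int64(-1), np.int64(13), np.int64(180)), (198, np.int64(2), np.int64(13), np.int64(180)), (199, np.int64(4), np.int64(13), np.int64(177)), (200, np.int64(4), np.int64(13), np.int64(172)), (201, np.int64(1), np.int64(13), np.int64(164)), (202, np.int64(-1), np.int64(13), np.int64(156))]
```

View pics/s5z.png

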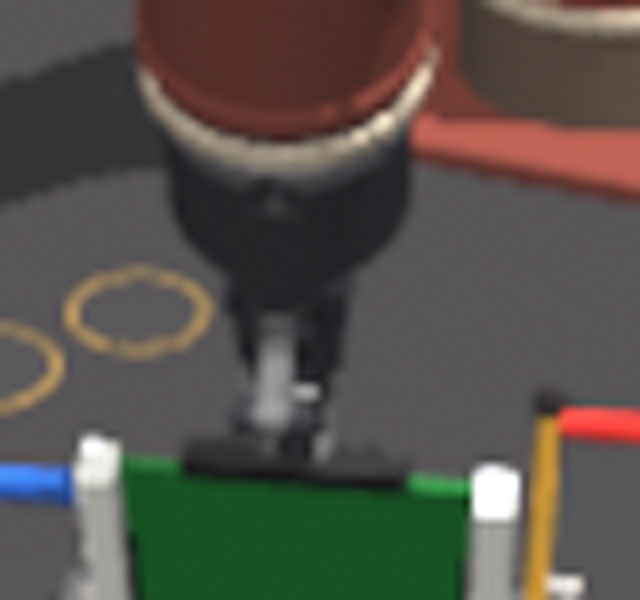

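The visible fingertip is still about 15 mm above the rail, and there's no contact force. I'll go on by feel.

Call:
drive_tool:
  steps:
    - [[0.3,0,0],[0,0,0],0]
    - [[0.6,0,0],[0,0,0],0]
    - [[0.9,0,0],[0,0,0],0]
    - [[0.9,0,0],[0,0,0],0]

```text
time_s: 4.6
tcp_pos: [0.6381, 0.0516, 0.1902]
ee_rot: [-1.569, 1.27, -2.916]
contact_force: [0.2, 1.2, -0.6]
width: 0.0
```

Run:
```python
from h import *
im,d=look('s6')
s,p,Rc=cur(); print(p,s['contact_force'].round(1),s['torque'].round(2))
```

```text
[0.63825058 0.05164193 0.19043429] [-0.4  0.  -0.1] [ 0.1  -0.25 -0.  ]
```

View pics/s6z.png

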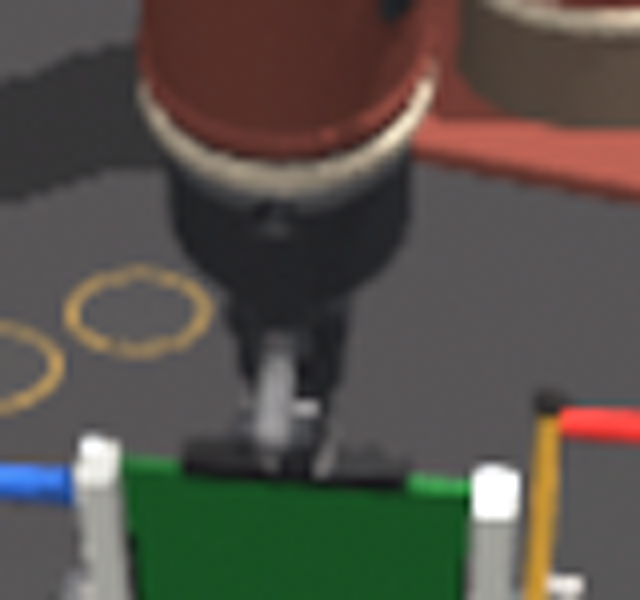

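Call:
drive_tool:
  steps:
    - [[0.3,0,0],[0,0,0],0]
    - [[0.6,0,0],[0,0,0],0]
    - [[0.6,0,0],[0,0,0],0]

```text
time_s: 4.95
tcp_pos: [0.6368, 0.0514, 0.185]
ee_rot: [-1.569, 1.272, -2.916]
contact_force: [1.1, 0.2, 2.1]
width: 0.0
```

Run:
```python
from h import *
im,d=look('s7')
s,p,Rc=cur(); print(p,s['contact_force'].round(1),s['torque'].round(2))
for u in (247,250,253,256):
    v=np.arange(192,206); P=world('scene',np.full(len(v),u),v,d[v,u]); S=R.from_euler('z',-YAW).apply(P-O)-[0,0,.03]
    print(u,[(int(v[i]),*(1000*np.array([S[i,0]*np.cos(.3)-S[i,2]*np.sin(.3),S[i,0]*np.sin(.3)+S[i,2]*np.cos(.3)])).round(0).astype(int).tolist()) for i in range(len(v))])
```

```text
[0.63679869 0.05140309 0.18504182] [1.5 0.  1.2] [ 0.11 -0.44 -0.03]
247 [(192, 46, 264), (193, 52, 268), (194, 56, 270), (195, 58, 268), (196, 59, 265), (197, 61, 263), (198, 1, 175), (199, 5, 175), (200, 3, 168), (201, -1, 157), (202, 1, 155), (203, -2, 146), (204, -3, 140), (205, 1, 140)]
250 [(192, 51, 272), (193, 53, 271), (194, 57, 272), (195, 59, 270), (196, 60, 267), (197, 60, 263), (198, 15, 195), (199, 13, 188), (200, 4, 170), (201, -1, 159), (202, 1, 156), (203, -1, 148), (204, -2, 142), (205, 3, 145)]
253 [(192, 44, 263), (193, 52, 270), (194, 57, 272), (195, 57, 269), (196, 61, 270), (197, 62, 267), (198, 14, 195), (199, 13, 190), (200, 4, 172), (201, 0, 161), (202, -1, 155), (203, 0, 151), (204, 2, 149), (205, -1, 140)]
256 [(192, 14, 224), (193, 6, 209), (194, 26, 231), (195, 27, 227), (196, 6, 195), (197, 6, 189), (198, 6, 185), (199, 5, 179), (200, 2, 170), (201, -1, 161), (202, 0, 158), (203, -1, 151), (204, 2, 150), (205, 0, 142)]
```

View pics/s7z.png

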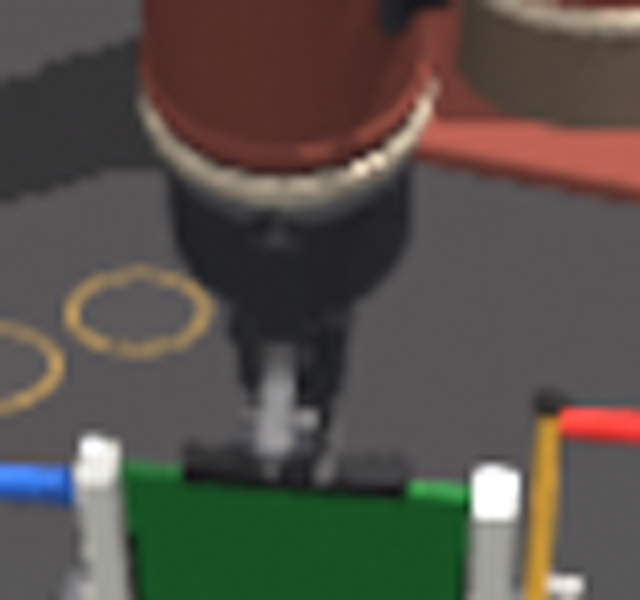

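Call:
drive_tool:
  steps:
    - [[0.2,0,0],[0,0,0],0]
    - [[0.4,0,0],[0,0,0],0]
    - [[0.6,0,0],[0,0,0],0]
    - [[0.6,0,0],[0,0,0],0]

```text
time_s: 5.4
tcp_pos: [0.635, 0.051, 0.179]
ee_rot: [-1.569, 1.271, -2.916]
contact_force: [1.2, 1.1, 1.5]
width: 0.0001
```

Call:
drive_tool:
  steps:
    - [[0.15,0,0],[0,0,0],0]
    - [[0.3,0,0],[0,0,0],0]

```text
time_s: 5.6
tcp_pos: [0.6346, 0.0509, 0.1774]
ee_rot: [-1.569, 1.273, -2.916]
contact_force: [2.4, -0.0, 17.9]
width: -0.0003
```

Run:
```python
from h import *
im,d=look('s8')
s,p,Rc=cur(); print(p,s['contact_force'].round(1),s['torque'].round(2))
for u in (243,247,253,256,262):
    v=np.arange(196,206); P=world('scene',np.full(len(v),u),v,d[v,u]); S=R.from_euler('z',-YAW).apply(P-O)-[0,0,.03]
    print(u,[(int(v[i]),*(1000*np.array([S[i,0]*np.cos(.3)-S[i,2]*np.sin(.3),S[i,0]*np.sin(.3)+S[i,2]*np.cos(.3)])).round(0).astype(int).tolist()) for i in range(len(v))])
```

```text
[0.63459013 0.0509142  0.17739749] [ 2.  -0.   9.2] [ 0.   -0.14  0.06]
243 [(196, -195, -91), (197, -5, 169), (198, -4, 166), (199, 2, 171), (200, 3, 166), (201, 3, 162), (202, -1, 151), (203, 0, 148), (204, 0, 143), (205, 0, 137)]
247 [(196, 57, 262), (197, 60, 262), (198, 63, 262), (199, 0, 169), (200, 3, 168), (201, 7, 168), (202, 0, 153), (203, 1, 150), (204, 0, 144), (205, 0, 138)]
253 [(196, 58, 265), (197, 58, 261), (198, 60, 260), (199, 62, 258), (200, 11, 182), (201, 13, 179), (202, 3, 161), (203, 1, 153), (204, -2, 143), (205, 0, 141)]
256 [(196, 27, 224), (197, 28, 221), (198, 6, 184), (199, 6, 180), (200, 6, 175), (201, 4, 168), (202, 4, 163), (203, 0, 152), (204, 3, 152), (205, -1, 141)]
262 [(196, -203, -92), (197, -200, -95), (198, -6, 171), (199, -4, 169), (200, 1, 170), (201, 5, 172), (202, 5, 166), (203, 4, 160), (204, -2, 147), (205, 0, 145)]
```

View pics/s8z.png

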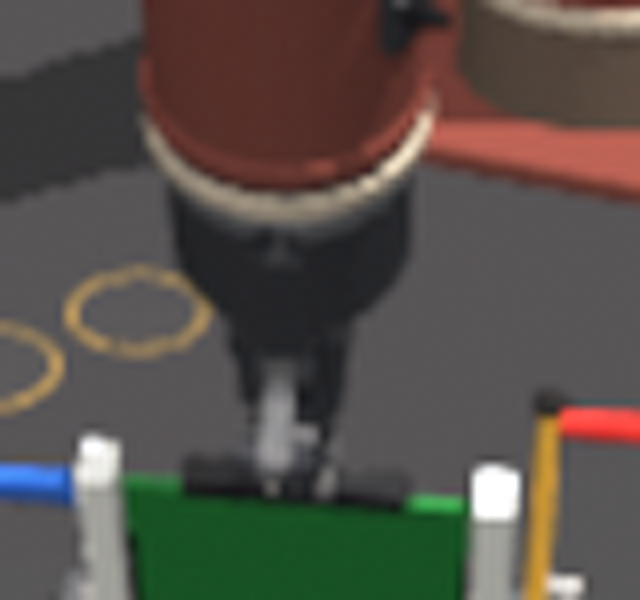

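Force jumped to 18 N and the rail reads 170 mm from the hinge, so the board is at the hard stop. I'll give it one firmer push and then retract.

Call:
drive_tool:
  steps:
    - [[0.2,0,0],[0,0,0],0]
    - [[0.25,0,0],[0,0,0],0]

```text
time_s: 5.85
tcp_pos: [0.6347, 0.0509, 0.1772]
ee_rot: [-1.567, 1.276, -2.915]
contact_force: [3.6, 0.1, 24.5]
width: -0.0003
```

Call:
drive_tool:
  steps:
    - [[-1,0,0],[0,0,0],0]
    - [[-4,0,0],[0,0,0],0]
    - [[-8,0,0],[0,0,0],0]
    - [[-9,0,0],[0,0,0],0]
    - [[-9,0,0],[0,0,0],0]

```text
time_s: 6.35
tcp_pos: [0.6599, 0.057, 0.2608]
ee_rot: [-1.57, 1.273, -2.917]
contact_force: [0.5, 0.8, 0.1]
width: 0.0
```

Run:
```python
from h import *
im,d=look('s9',(190,150,320,250),s=6); look('t9',(195,110,320,210),'top',6)
s,p,Rc=cur(); print(p,s['contact_force'].round(1))
for u in (243,247,253,256,262):
    v=np.arange(196,206); P=world('scene',np.full(len(v),u),v,d[v,u]); S=R.from_euler('z',-YAW).apply(P-O)-[0,0,.03]
    print(u,[(int(v[i]),*(1000*np.array([S[i,0]*np.cos(.3)-S[i,2]*np.sin(.3),S[i,0]*np.sin(.3)+S[i,2]*np.cos(.3)])).round(0).astype(int).tolist()) for i in range(len(v))])
```

```text
[0.65878279 0.05647612 0.25836808] [-1.   0.6 -0.7]
243 [(196, -197, -94), (197, -5, 170), (198, -1, 170), (199, 1, 168), (200, 3, 167), (201, 2, 160), (202, -2, 150), (203, -1, 146), (204, 0, 143), (205, 0, 138)]
247 [(196, -196, -91), (197, -6, 169), (198, -4, 168), (199, 0, 169), (200, 5, 171), (201, 4, 165), (202, 2, 157), (203, -1, 147), (204, -1, 142), (205, 0, 138)]
253 [(196, -200, -93), (197, -191, -86), (198, -5, 169), (199, 1, 172), (200, 2, 169), (201, 3, 166), (202, 5, 163), (203, -1, 150), (204, 1, 148), (205, 0, 141)]
256 [(196, -201, -93), (197, -195, -91), (198, -5, 169), (199, -1, 170), (200, 1, 168), (201, 4, 167), (202, 3, 162), (203, -2, 149), (204, 1, 148), (205, 1, 144)]
262 [(196, -204, -94), (197, -199, -93), (198, -7, 170), (199, -4, 168), (200, 2, 172), (201, 5, 172), (202, 2, 163), (203, -2, 152), (204, -1, 148), (205, 0, 145)]
```

View pics/s9z.png

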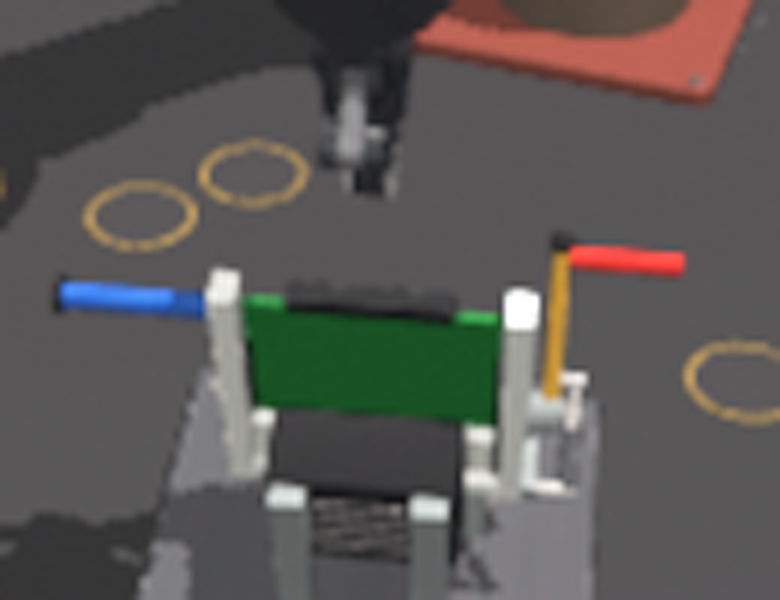

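View pics/t9z.png

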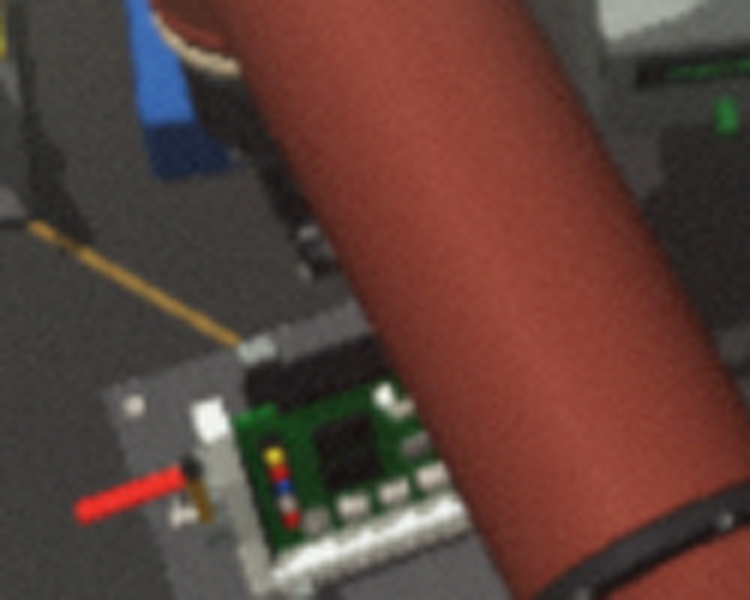

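The board is home: the rail reads 169–171 mm everywhere, level with the white post tops. The real fingertip turned out to sit about 16 mm behind the reported TCP, so I'll use that offset. Next I go behind the red pin.

Run:
```python
from h import *
print(pin(.3,0.02))
goto([.078,.124,.25],0,ahead=-.0157)
goto([.078,.124,.19],0,ahead=-.0157)
```

```text
[np.float64(0.023239342897040553), 0.118, np.float64(0.20518480220233482)]
sgn 1 tcp target [0.6377 0.178  0.2343] shift cm [  2.1    1.33 -12.32] rot deg [-0.33 -0.02 17.28]
sgn 1 tcp target [0.6377 0.178  0.1743] shift cm [  7.83   3.11 -12.32] rot deg [-0.33 -0.02 17.28]
```

Call:
drive_tool:
  steps:
    - [[0,1,-3],[0,0,6],0]
    - [[1,1.3,-7],[0,0,12],0]
    - [[2.1,1.3,-12.3],[0,0,17.3],0]
    - [[2.1,1.3,-12.3],[0,0,17.3],0]
    - [[2.1,1.3,-12.3],[0,0,17.3],0]
    - [[2.1,1.3,-12.3],[0,0,17.3],0]

```text
time_s: 7.05
tcp_pos: [0.6383, 0.1761, 0.2351]
ee_rot: [0.377, 1.569, -0.972]
contact_force: [0.0, -0.8, -1.2]
width: 0.0001
```

Run:
```python
from h import *
im,d=look('s10',(190,130,320,230),s=6); look('t10',(175,130,300,230),'top',6)
s,p,Rc=cur(); print(p,s['contact_force'].round(1),s['joint_pos'].round(2))
goto([.078,.124,.19],0,ahead=-.0157)
```

```text
[0.63904497 0.17590303 0.23537634] [-0.4 -0.7  0.5] [ 0.12  0.42 -0.64  1.37  0.25  1.42 -0.29]
sgn 1 tcp target [0.6377 0.178  0.1743] shift cm [ 6.11 -0.09 -0.24] rot deg [-0.51  0.05 -0.08]
```

View pics/s10z.png

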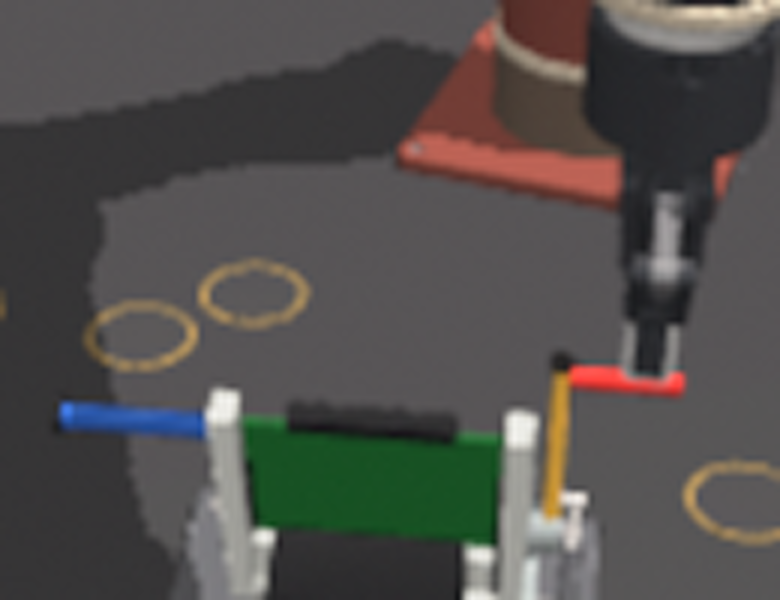

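View pics/t10z.png

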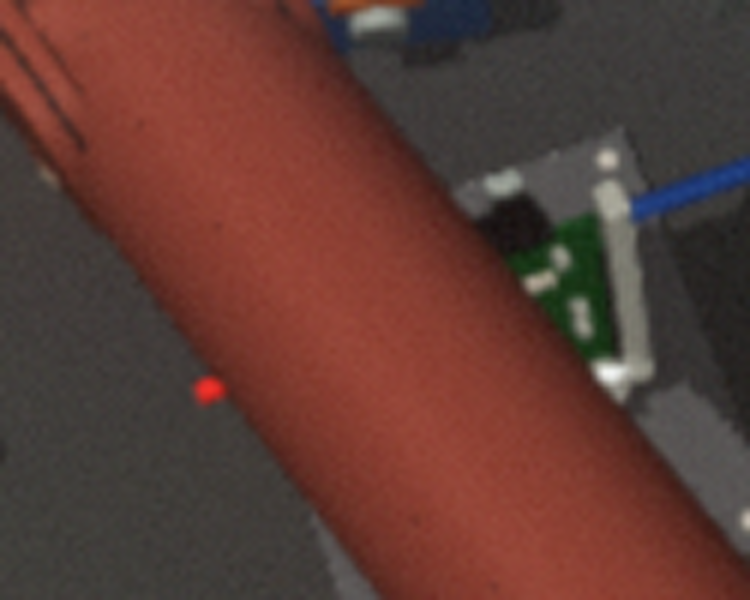

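Run:
```python
from h import *
d=np.load('pics/s10.npz')['d']
for u in (295,298,302):
    v=np.arange(183,198); P=world('scene',np.full(len(v),u),v,d[v,u]); S=R.from_euler('z',-YAW).apply(P-O)
    print(u,[(int(v[i]),*(1000*S[i]).round(0).astype(int).tolist()) for i in range(len(v))])
s,p,Rc=cur();print((1000*R.from_euler('z',-YAW).apply(p-O)).round(0))
```

```text
295 [(183, 110, 114, 298), (184, 84, 115, 278), (185, 82, 115, 273), (186, 86, 115, 272), (187, 83, 116, 267), (188, 84, 116, 265), (189, 81, 116, 260), (190, 80, 117, 256), (191, 85, 117, 257), (192, 82, 117, 251), (193, 27, 120, 208), (194, 27, 120, 205), (195, -248, 133, -2), (196, -239, 133, 0), (197, -229, 133, 3)]
298 [(183, 105, 121, 296), (184, 89, 122, 282), (185, 87, 123, 277), (186, 90, 123, 276), (187, 90, 123, 273), (188, 89, 123, 270), (189, 85, 124, 263), (190, 89, 124, 263), (191, 91, 124, 261), (192, 85, 125, 254), (193, 27, 128, 209), (194, 27, 129, 205), (195, -242, 144, 3), (196, -234, 144, 5), (197, -229, 144, 4)]
302 [(183, 108, 131, 299), (184, 84, 133, 279), (185, 87, 133, 278), (186, 83, 133, 272), (187, 83, 134, 269), (188, 84, 134, 267), (189, 82, 134, 262), (190, 84, 134, 260), (191, 82, 135, 256), (192, 24, 139, 211), (193, 27, 139, 209), (194, 30, 139, 208), (195, 25, 140, 201), (196, -239, 159, 2), (197, -233, 159, 3)]
[ 79. 122. 235.]
```

The finger is behind the pin at stand x≈85, with its tip at z≈0.25, which confirms the offset. Now I descend and push.

Call:
drive_tool:
  steps:
    - [[3,0,-0.2],[0,0,0],0]
    - [[6,0,-0.2],[0,0,0],0]
    - [[6.4,0,-0.2],[0,0,0],0]
    - [[6.4,0,-0.2],[0,0,0],0]

```text
time_s: 7.55
tcp_pos: [0.638, 0.1788, 0.1714]
ee_rot: [0.809, 1.57, -0.54]
contact_force: [-0.3, 0.5, -0.1]
width: -0.0001
```

Run:
```python
from h import *
im,d=look('s11',(250,150,330,225),s=8)
s,p,Rc=cur(); print(p,s['contact_force'].round(1),(1000*R.from_euler('z',-YAW).apply(p-O)).round(0)); print(Rc.as_matrix().round(2))
g=8.5
for k in(0.02,.3,.6,.9,1.2,1.4):
    q=pin(.3,k); print(k,np.round(q,3),'tool x,z:',round(q[0]+.013,3),'tip below 15:',round(q[2]-.015,3))
```

```text
[0.6385638  0.17936229 0.17277348] [0.2 0.  0.5] [ 79. 125. 173.]
[[ 0.    0.98  0.22]
 [ 0.    0.22 -0.98]
 [-1.    0.    0.  ]]
0.02 [0.023 0.118 0.205] tool x,z: 0.036 tip below 15: 0.19
0.3 [-0.003  0.118  0.201] tool x,z: 0.01 tip below 15: 0.186
0.6 [-0.028  0.118  0.189] tool x,z: -0.015 tip below 15: 0.174
0.9 [-0.049  0.118  0.17 ] tool x,z: -0.036 tip below 15: 0.155
1.2 [-0.062  0.118  0.145] tool x,z: -0.049 tip below 15: 0.13
1.4 [-0.068  0.118  0.127] tool x,z: -0.055 tip below 15: 0.112
```

View pics/s11z.png

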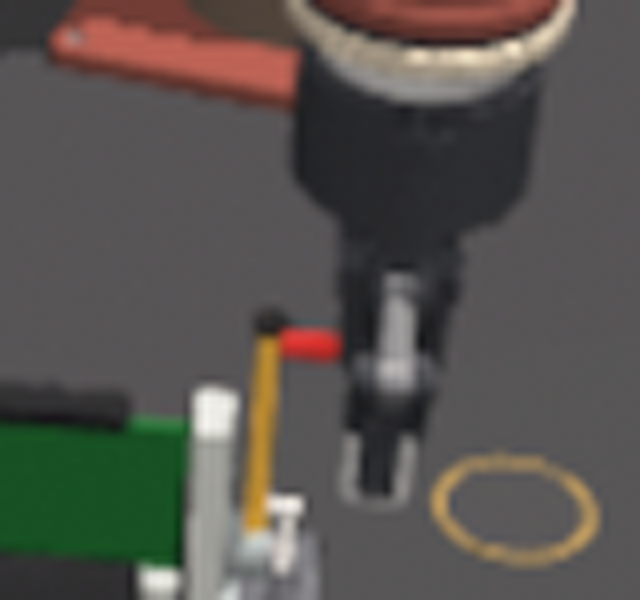

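Call:
drive_tool:
  steps:
    - [[0,-2,0],[0,0,0],0]
    - [[0,-4,0],[0,0,0],0]
    - [[0,-5,0],[0,0,0],0]
    - [[0.1,-6,0],[0,0,0],0]
    - [[0.3,-7,0],[0,0,0],0]
    - [[0.8,-8,0],[0,0,0],0]
    - [[1.2,-9,0],[0,0,0],0]
    - [[1.7,-9.7,0],[0,0,0],0]
    - [[1.7,-9.7,0],[0,0,0],0]

```text
time_s: 8.5
tcp_pos: [0.542, 0.1578, 0.1541]
ee_rot: [0.596, 1.57, -0.751]
contact_force: [0.2, -1.1, -1.0]
width: 0.0002
```

Run:
```python
from h import *
im,d=look('s12',(190,150,320,250),s=6)
s,p,Rc=cur(); print(p,s['contact_force'].round(1),(1000*R.from_euler('z',-YAW).apply(p-O)).round(0))
```

```text
[0.54273757 0.15799338 0.154515  ] [ 0.1 -0.2  0.4] [-19. 126. 155.]
```

View pics/s12z.png

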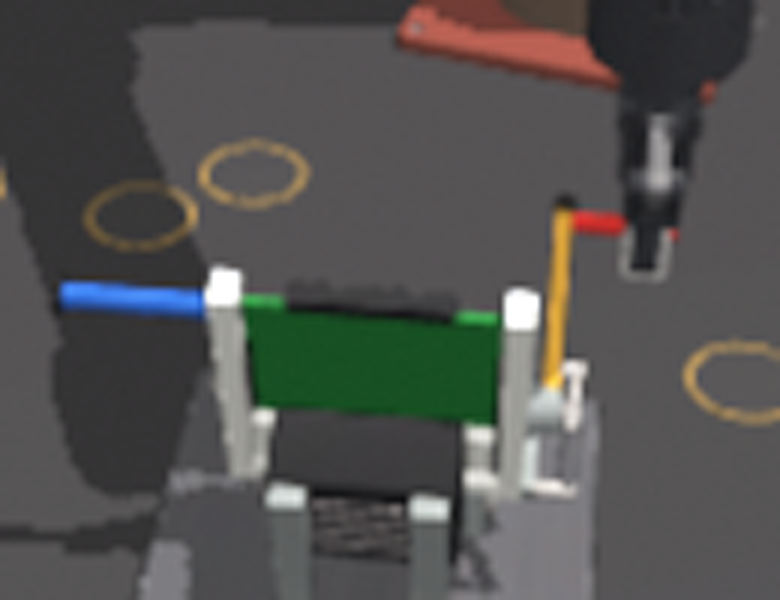

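The leg is following, with the pin at about (600,222) in the crop, and the frame hasn't moved. I'll continue past centre.

Call:
drive_tool:
  steps:
    - [[0.5,-0.8,0],[0,0,0],0]
    - [[1.4,-1.7,0],[0,0,0],0]
    - [[2.4,-2.5,0],[0,0,0],0]
    - [[3.4,-3.2,0],[0,0,0],0]
    - [[4.2,-3.7,0],[0,0,0],0]
    - [[4.2,-4.2,0],[0,0,0],0]
    - [[4.2,-4.2,0],[0,0,0],0]
    - [[4.2,-4.2,0],[0,0,0],0]

```text
time_s: 9.35
tcp_pos: [0.5028, 0.1491, 0.1132]
ee_rot: [1.377, 1.568, 0.03]
contact_force: [-0.1, 0.9, 0.5]
width: -0.0
```

Run:
```python
from h import *
im,d=look('s13',(190,150,320,250),s=6)
s,p,Rc=cur(); print(p,s['contact_force'].round(1),(1000*R.from_euler('z',-YAW).apply(p-O)).round(0))
```

```text
[0.50295791 0.14915598 0.11321185] [-0.6 -0.   0.3] [-60. 127. 113.]
```

View pics/s13z.png

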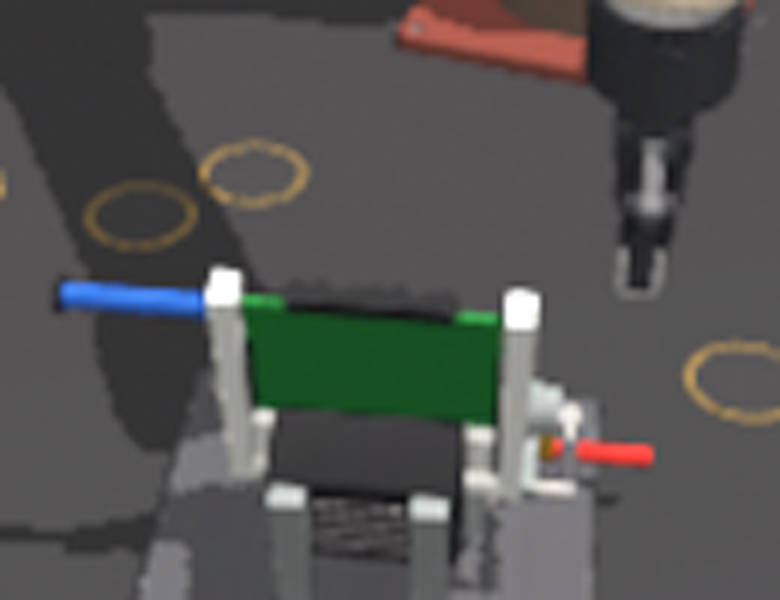

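Kickstand snapped down: the pin is now low at about (615,453) in the crop and away from the tool. I'll verify numerically, then raise and go to the bar.

Run:
```python
from h import *
print('pin pred down',pix('scene',st2w(pin(.3,2.49)))[0], 'k2.3',pix('scene',st2w(pin(.3,2.3)))[0])
f=np.load('pics/s13.npz'); hsv=cv2.cvtColor(f['im'],cv2.COLOR_BGR2HSV).astype(int);m=((hsv[...,0]<6)|(hsv[...,0]>174))&(hsv[...,1]>140)&(hsv[...,2]>70)
m[:210]=0;m[240:]=0;m[:,:270]=0;m[:,310:]=0;v,u=np.nonzero(m);print('seen',u.mean(),v.mean(),len(u))
goto([-.06,.127,.30],0,ahead=-.0157)
goto(fr(.3,0,-.117,.152)[:2]+[.27],0,ahead=-.0157)
```

```text
pin pred down [290.25564154 225.04023426] k2.3 [290.63951046 219.51946033]
seen 291.8333333333333 225.0952380952381 42
sgn 1 tcp target [0.5027 0.1495 0.2843] shift cm [-17.11   0.04  -0.03] rot deg [-0.35  0.03 -0.19]
sgn 1 tcp target [ 0.6604 -0.0642  0.2543] shift cm [-14.06  10.67  24.3 ] rot deg [-0.35  0.03 -0.19]
```

Call:
drive_tool:
  steps:
    - [[-5,0,0],[0,0,0],0]
    - [[-10,0,0],[0,0,0],0]
    - [[-15,0,0],[0,0,0],4.5]
    - [[-16,2,4],[0,0,0],4.5]
    - [[-16,4,8],[0,0,0],4.5]
    - [[-16,6,12],[0,0,0],4.5]
    - [[-16,8,16],[0,0,0],4.5]
    - [[-16,10,20],[0,0,0],4.5]
    - [[-16,10.7,24.3],[0,0,0],4.5]
    - [[-14,10.7,24.3],[0,0,0],4.5]
    - [[-14,10.7,24.3],[0,0,0],4.5]
    - [[-14,10.7,24.3],[0,0,0],4.5]

```text
time_s: 10.6
tcp_pos: [0.6601, -0.0631, 0.2533]
ee_rot: [1.76, 1.569, 0.414]
contact_force: [0.5, 0.6, 0.2]
width: 0.0452
```

Run:
```python
from h import *
im,d=look('s14',(170,120,300,220),s=6)
s,p,Rc=cur(); print(p,s['width'],s['joint_pos'].round(2),(1000*R.from_euler('z',-YAW).apply(p-O)).round(0))
goto(fr(.3,0,-.117,.152)[:2]+[.2],0,ahead=-.0157)
goto(fr(.3,0,-.117,.152)[:2]+[.161],0,ahead=-.0157)
```

```text
[ 0.66032494 -0.06270875  0.25405553] 0.04486078434903651 [ 0.42  0.4  -0.54  1.35  0.2   1.45  0.12] [  45. -116.  254.]
sgn 1 tcp target [ 0.6604 -0.0642  0.1843] shift cm [ 6.98 -0.05  0.15] rot deg [-0.24  0.01 -0.18]
sgn 1 tcp target [ 0.6604 -0.0642  0.1453] shift cm [10.88 -0.07  0.15] rot deg [-0.24  0.01 -0.18]
```

View pics/s14z.png

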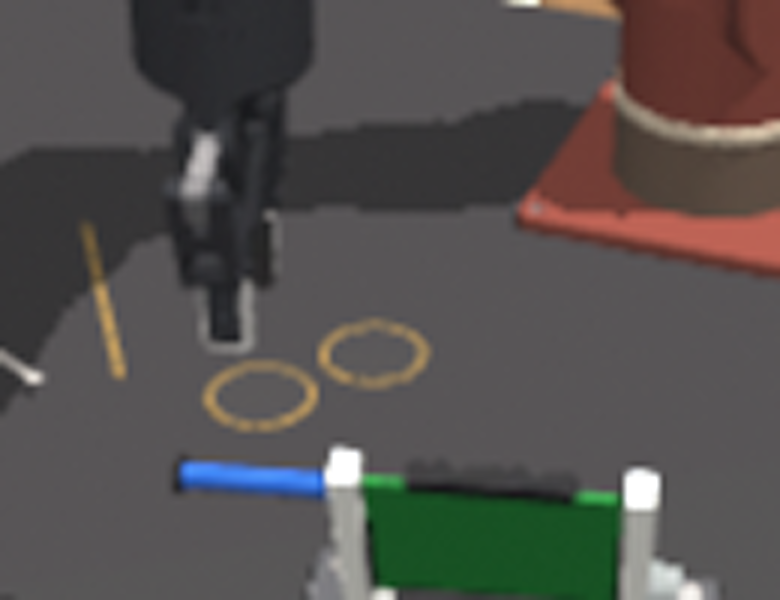

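The open fingers straddle the bar line, with the near tip at about (228,345) in the crop. I'll descend in two stages.

Call:
drive_tool:
  steps:
    - [[3,0,0.1],[0,0,0],4.5]
    - [[6,0,0.1],[0,0,0],4.5]
    - [[7.5,0,0.1],[0,0,0],4.5]
    - [[7.5,0,0.1],[0,0,0],4.5]

```text
time_s: 11.05
tcp_pos: [0.6597, -0.0644, 0.1769]
ee_rot: [-2.788, 1.571, 2.149]
contact_force: [0.3, 0.7, -0.9]
width: 0.0446
```

Run:
```python
from h import *
im,d=look('s15',(170,130,300,230),s=6)
s,p,Rc=cur(); print(p,s['width'],s['contact_force'].round(1),(1000*R.from_euler('z',-YAW).apply(p-O)).round(0))
for u in (202,206,210,215):
    v=np.arange(170,204); P=world('scene',np.full(len(v),u),v,d[v,u]); S=R.from_euler('z',-YAW).apply(P-O)
    print(u,[(int(v[i]),*(1000*S[i]).round(0).astype(int).tolist()) for i in range(0,len(v),2)])
```

```text
[ 0.66054869 -0.06451017  0.17859996] 0.04501973140981366 [ 0.5 -0.4 -0. ] [  45. -117.  179.]
202 [(170, 66, -130, 288), (172, 64, -131, 280), (174, 67, -131, 276), (176, 107, -121, 297), (178, 110, -120, 293), (180, 112, -120, 288), (182, 107, -122, 278), (184, 104, -123, 270), (186, 102, -124, 262), (188, 100, -125, 254), (190, 97, -126, 246), (192, -222, -215, -2), (194, -208, -212, -1), (196, -197, -209, -1), (198, 47, -142, 180), (200, 50, -142, 175), (202, -158, -200, 2)]
206 [(170, 84, -115, 301), (172, 90, -114, 299), (174, 98, -112, 298), (176, 104, -111, 296), (178, 111, -110, 294), (180, 110, -110, 288), (182, 109, -111, 281), (184, 109, -111, 274), (186, 104, -113, 265), (188, 92, -117, 249), (190, 98, -115, 248), (192, 78, -121, 226), (194, 80, -121, 221), (196, 78, -122, 212), (198, 77, -122, 205), (200, 45, -131, 172), (202, -161, -186, 1)]
210 [(170, 82, -105, 300), (172, 81, -106, 293), (174, 77, -107, 285), (176, 70, -109, 274), (178, 95, -103, 284), (180, 95, -103, 278), (182, 98, -103, 274), (184, 103, -102, 271), (186, 102, -103, 264), (188, 102, -103, 258), (190, 101, -104, 250), (192, 81, -109, 229), (194, 80, -110, 221), (196, 81, -110, 215), (198, 78, -111, 206), (200, 72, -113, 195), (202, -163, -172, 1)]
215 [(170, 65, -96, 290), (172, 56, -98, 278), (174, 854, 82, 811), (176, 59, -98, 267), (178, 18, -108, 232), (180, 21, -107, 227), (182, 23, -107, 222), (184, 21, -108, 213), (186, 21, -108, 207), (188, 20, -109, 199), (190, -239, -169, 0), (192, -225, -166, 1), (194, -214, -164, 0), (196, -202, -161, 0), (198, 46, -105, 183), (200, 46, -105, 176), (202, -167, -155, -1)]
```

View pics/s15z.png

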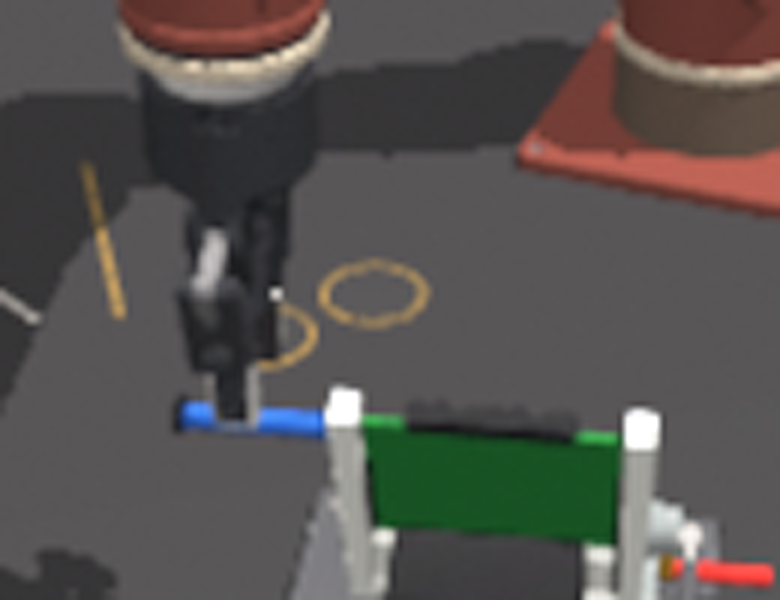

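Call:
drive_tool:
  steps:
    - [[1.5,0,0],[0,0,0],4.5]
    - [[3,0,0],[0,0,0],4.5]
    - [[3.5,0,0],[0,0,0],4.5]
    - [[3.5,0,0],[0,0,0],4.5]

```text
time_s: 11.5
tcp_pos: [0.6601, -0.0653, 0.1418]
ee_rot: [1.757, 1.57, 0.409]
contact_force: [-0.5, -0.1, -0.5]
width: 0.0451
```

Call:
drive_tool:
  steps:
    - [[0,0,0],[0,0,0],2]
    - [[0,0,0],[0,0,0],1]
    - [[0,0,0],[0,0,0],0.5]
    - [[0,0,0],[0,0,0],0.5]
    - [[0,0,0],[0,0,0],0.5]
  squeeze: 50

```text
time_s: 12.0
tcp_pos: [0.6591, -0.0657, 0.1437]
ee_rot: [-0.84, 1.57, -2.187]
contact_force: [-9.4, -0.8, 6.6]
width: 0.0102
```

Run:
```python
from h import *
im,d=look('s16',(170,130,300,230),s=6)
s,p,Rc=cur(); print(p,s['width'],s['contact_force'].round(1),(1000*R.from_euler('z',-YAW).apply(p-O)).round(1)); print(s['joint_pos'].round(2))
T=np.array([-.0449,0,.152-.1452]); print(Rc.inv().apply(R.from_euler('z',YAW).apply(T))*100)
```

```text
[ 0.65915996 -0.06564292  0.14375918] 0.010232595450589209 [-9.1 -1.1  6.7] [  43.4 -118.1  143.8]
[ 0.42  0.46 -0.53  1.5   0.24  1.25  0.09]
[-0.67633881 -4.49045983  0.02891945]
```

View pics/s16z.png

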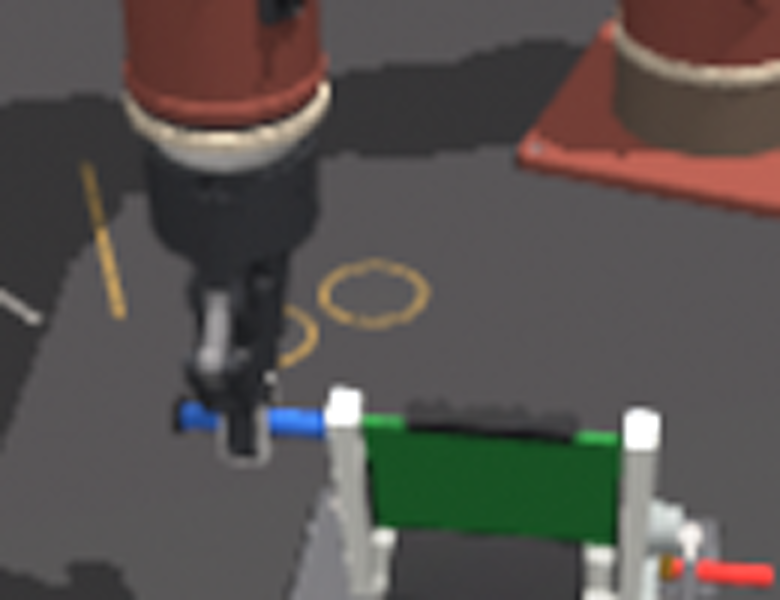

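Gripped: the bar sits between the pads and the width is 10 mm. Now I swing the frame up along its arc.

Call:
drive_tool:
  steps:
    - [[-0.1,-0.4,0],[0,0,0],0.5]
    - [[-0.23,-0.9,0],[0,0,0],0.5]
    - [[-0.34,-1.4,0],[0,0,0],0.5]
    - [[-0.44,-1.9,0],[0,0,0],0.5]
    - [[-0.52,-2.4,0],[0,0,0],0.5]
    - [[-0.58,-2.9,0],[0,0,0],0.5]
    - [[-0.63,-3.4,0],[0,0,0],0.5]
    - [[-0.66,-3.8,0],[0,0,0],0.5]
    - [[-0.68,-4.2,0],[0,0,0],0.5]
    - [[-0.68,-4.5,0],[0,0,0],0.5]
    - [[-0.68,-4.5,0],[0,0,0],0.5]
    - [[-0.68,-4.5,0],[0,0,0],0.5]

```text
time_s: 13.25
tcp_pos: [0.6181, -0.0753, 0.1518]
ee_rot: [1.253, 1.564, -0.094]
contact_force: [3.3, -0.1, 8.1]
width: 0.01
```

Run:
```python
from h import *
s,p,Rc=cur(); print(p,s['width'],s['contact_force'].round(1),(1000*R.from_euler('z',-YAW).apply(p-O)).round(1))
im,d=look('s17',(190,150,320,250),s=6); look('t17',(195,140,320,240),'top',6)
a=0
pts=[(fr(a,0,.07,.17),(0,0,255)),(fr(a,0,-.07,.17),(0,0,255)),(fr(a,0,0,.17),(255,0,255)),(pin(a,2.49),(0,255,0)),(fr(a,0,-.117,.152),(0,255,255))]
ov('scene','pics/s17.npz',pts,'pics/s17o.png',(190,150,320,250))
# lean from post-face depth: post tops
for y in(.07,-.07):
  L=[]
  for ss in np.arange(.10,.171,.01):
    u,v=pix('scene',st2w(fr(0,.01,y,ss)))[0].round().astype(int); P=world('scene',u,v,d[v,u]); S=R.from_euler('z',-YAW).apply(P-O); L.append((1000*S).round(0).tolist())
  print(y,L)
```

```text
[ 0.61810812 -0.07531383  0.15177712] 0.009975663059836777 [ 3.3 -0.1  8.1] [   1.3 -118.2  151.8]
0.07 [[9.0, 70.0, 130.0], [11.0, 69.0, 140.0], [10.0, 69.0, 150.0], [9.0, 71.0, 161.0], [15.0, 71.0, 173.0], [10.0, 70.0, 179.0], [11.0, 69.0, 191.0], [8.0, 69.0, 200.0]]
-0.07 [[6.0, -72.0, 126.0], [6.0, -72.0, 137.0], [9.0, -71.0, 151.0], [9.0, -71.0, 158.0], [10.0, -71.0, 170.0], [12.0, -70.0, 183.0], [8.0, -70.0, 190.0], [8.0, -70.0, 198.0]]
```

View pics/s17o.png

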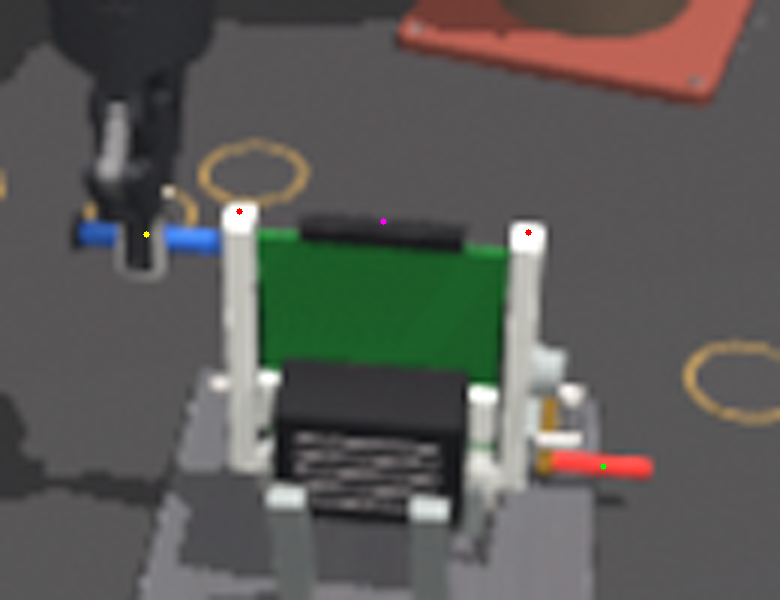

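View pics/t17z.png

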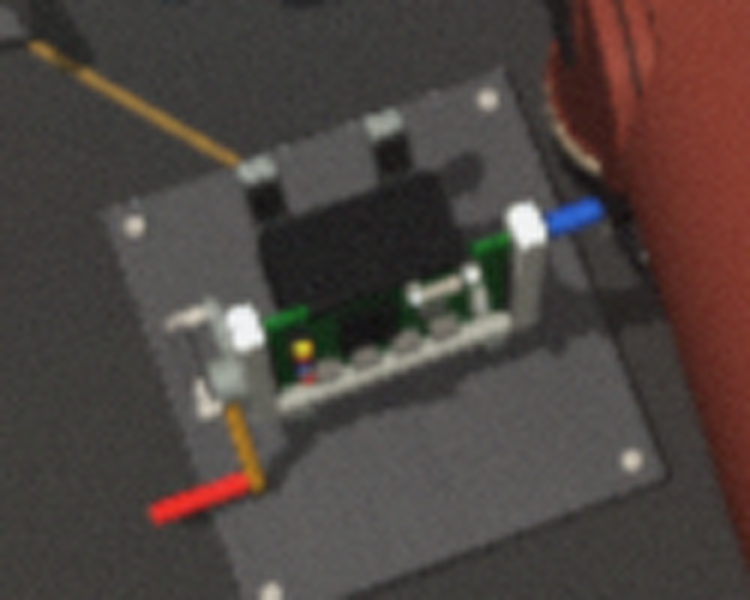

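Upright on the overlay: the post-top and pin predictions for lean 0 land on the features. I'll measure the residual lean from post-top displacement.

Run:
```python
from h import *
def rayz(n,u,v,z):
    a=world(n,u,v,1.); b=world(n,u,v,2.); return a+(b-a)*((z-a[2])/(b-a)[2])
def cap(n,tag,a,y):
    im=np.load(f'pics/{tag}.npz')['im']; uv=pix(n,st2w(fr(a,0,y,.17)))[0]
    g=im.min(2).astype(float); v,u=np.mgrid[0:384,0:512]; m=(np.hypot(u-uv[0],v-uv[1])<5.5)&(g>205)
    return u[m].mean(),v[m].mean(),m.sum()
for n,t0,t1 in(('scene','scene0','s17'),('top','top0','t17')):
    for y in(.07,-.07):
        r=[]
        for tag,a in((t0,.3),(t1,0.)):
            u,v,c=cap(n,tag,a,y); w=rayz(n,u,v,fr(a,0,y,.17)[2]); r.append(R.from_euler('z',-YAW).apply(w-O)*1000); print(n,tag,y,round(u,2),round(v,2),c,r[-1].round(1))
        print('dx',(r[0]-r[1])[0].round(1),'expect 50.2')
f=np.load('pics/s17.npz');
for n,tag in(('scene','s17'),('top','t17')):
    hsv=cv2.cvtColor(np.load(f'pics/{tag}.npz')['im'],cv2.COLOR_BGR2HSV).astype(int);m=((hsv[...,0]<6)|(hsv[...,0]>174))&(hsv[...,1]>140)&(hsv[...,2]>70)
    k,l,stt,cen=cv2.connectedComponentsWithStats(m.astype(np.uint8)); 
    for a in(-.03,0,.02): print(n,a,pix(n,st2w(pin(a,2.49)))[0].round(1))
    uv=pix(n,st2w(pin(0,2.49)))[0]; i=1+np.argmin(np.linalg.norm(cen[1:]-uv,axis=1)); print('seen',cen[i],stt[i])
```

```text
scene scene0 0.07 276.41 201.21 34 [ 51.3  70.  192.4]
scene s17 0.07 277.35 189.15 26 [  4.3  69.6 200. ]
dx 47.0 expect 50.2
scene scene0 -0.07 226.74 197.48 31 [ 51.9 -69.6 192.4]
scene s17 -0.07 229.4 185.88 25 [  5.9 -69.3 200. ]
dx 46.0 expect 50.2
top top0 0.07 229.73 179.59 22 [ 47.5  68.7 192.4]
top t17 0.07 235.14 194.14 28 [  0.9  69.  200. ]
dx 46.7 expect 50.2
top top0 -0.07 276.4 162.75 20 [ 47.4 -71.5 192.4]
top t17 -0.07 282.26 176.96 27 [  0.9 -70.9 200. ]
dx 46.5 expect 50.2
scene -0.03 [290.  227.5]
scene 0 [290.  227.2]
scene 0.02 [290. 227.]
seen [290.34615385 226.98076923] [282 225  17   5  52]
top -0.03 [227.  222.3]
top 0 [227.  222.3]
top 0.02 [227.  222.3]
seen [227.5        222.69117647] [220 219  16   9  68]
```

Both cameras and the TCP travel agree on about 0.02 rad of lean left, so I'll move a further ~3 mm.

Call:
drive_tool:
  steps:
    - [[0,-0.15,0],[0,0,0],0.5]
    - [[0,-0.3,0],[0,0,0],0.5]
    - [[0,-0.3,0],[0,0,0],0.5]
    - [[0,-0.3,0],[0,0,0],0.5]
    - [[0,-0.3,0],[0,0,0],0.5]

```text
time_s: 13.85
tcp_pos: [0.6154, -0.076, 0.1518]
ee_rot: [1.266, 1.564, -0.081]
contact_force: [4.6, -0.5, 7.9]
width: 0.0103
```

Run:
```python
from h import *
s,p,Rc=cur(); print(p,s['width'],s['contact_force'].round(1),(1000*R.from_euler('z',-YAW).apply(p-O)).round(1))
im,d=look('s18',(190,150,320,250),s=6); look('t18',(195,140,320,240),'top',6)
def rayz(n,u,v,z):
    a=world(n,u,v,1.); b=world(n,u,v,2.); return a+(b-a)*((z-a[2])/(b-a)[2])
def cap(n,tag,a,y):
    im=np.load(f'pics/{tag}.npz')['im']; uv=pix(n,st2w(fr(a,0,y,.17)))[0]
    g=im.min(2).astype(float); v,u=np.mgrid[0:384,0:512]; m=(np.hypot(u-uv[0],v-uv[1])<5.5)&(g>205)
    return u[m].mean(),v[m].mean(),m.sum()
for n,t0,t1 in(('scene','scene0','s18'),('top','top0','t18')):
    for y in(.07,-.07):
        r=[]
        for tag,a in((t0,.3),(t1,0.)):
            u,v,c=cap(n,tag,a,y); w=rayz(n,u,v,fr(a,0,y,.17)[2]); r.append(R.from_euler('z',-YAW).apply(w-O)*1000)
        print(n,y,'dx',(r[0]-r[1])[0].round(1),r[1].round(1),c)
```

```text
[ 0.61538925 -0.07595617  0.15179092] 0.010316900693092516 [ 4.6 -0.5  7.9] [  -1.5 -118.2  151.8]
scene 0.07 dx 48.4 [  2.9  70.  200. ] 26
scene -0.07 dx 49.5 [  2.3 -69.7 200. ] 24
top 0.07 dx 49.5 [ -1.9  68.7 200. ] 27
top -0.07 dx 49.7 [ -2.3 -71.2 200. ] 27
```

View pics/s18z.png

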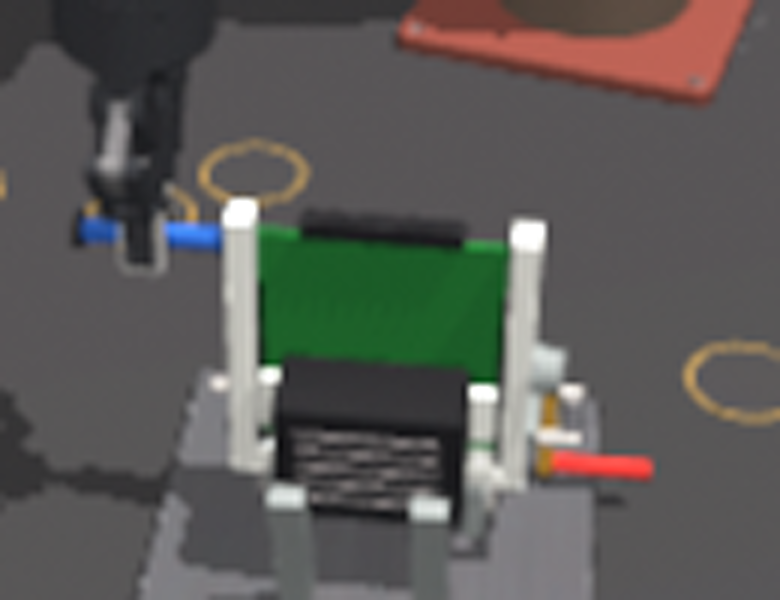

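Lean is now about 0.00–0.005 rad, the kickstand is down, the board is flush and the bar is gripped. One steadiness check, then I hand in.

Call:
drive_tool:
  steps:
    - [[0,0,0],[0,0,0],0.5]
    - [[0,0,0],[0,0,0],0.5]
    - [[0,0,0],[0,0,0],0.5]
    - [[0,0,0],[0,0,0],0.5]
    - [[0,0,0],[0,0,0],0.5]
    - [[0,0,0],[0,0,0],0.5]

```text
time_s: 14.55
tcp_pos: [0.6154, -0.0759, 0.1518]
ee_rot: [1.274, 1.564, -0.074]
contact_force: [5.0, -1.3, 8.4]
width: 0.0103
```

Run:
```python
from h import *
s,p,Rc=cur(); print(s['time_s'],p,s['width'],s['contact_force'].round(1),(1000*R.from_euler('z',-YAW).apply(p-O)).round(1))
print(job.close_job())
```

```text
14.55 [ 0.61540906 -0.07591881  0.1517848 ] 0.010275011435933606 [ 5.  -1.3  8.4] [  -1.5 -118.2  151.8]
the job is handed in; nothing more can be done
None
```

The job is handed in at about 14.6 s, with the arm still gripping the blue bar and holding the frame upright. The steps were done in the order asked:

- **Board:** I pressed it to its hard stop, where the force rose to about 25 N. The depth image put the rail 169–171 mm from the hinge, level with the post tops at 170 mm.
- **Kickstand:** I pushed the red pin past centre and it snapped down. The pin was seen at (291.8, 225.1), against (290.3, 225.0) expected for fully down.
- **Frame:** I pulled it up by the bar. Tool travel gives a lean of 0.00 rad and post-top displacement in both cameras about 0.005 rad. The pose held without drift over a final 0.6 s.

**What disagreed:**
- The real fingertip sat about 16 mm behind the reported TCP, not 11 mm ahead of it. I corrected for this using the camera depth and the board contact.
- The two cameras differ by 3–5 mm in absolute position, so I measured the lean from displacement instead.
- The first pull-up stopped about 0.02 rad short, and I fixed that with a further 3 mm.

I saw no sign of touching the other things on the bench, but I did not compare their positions before and after.

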